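Set up the sloping reading stand on its prop leg and lay the culture dish on it

TASK

I want to read the culture dish on the sloping stand, which is folded flat: raise the deck and tip it right back so that it stays leaning at its stop, swing the sprung prop leg up past over-centre until it locks against its stop, and let the deck down gently onto the leg so that it stands sloped. Then lay the dish flat on the sloped deck, in the middle and against the ledge at the bottom of the slope. Keep the dish right way up and do not disturb the bottles and the beaker standing about.

Things in the scene. Friction and masses are not known exactly. Their poses are not given: they have to be found in the camera images.
- reading_stand: Metal stand fixed to the bench, 176 x 190 mm, 60 mm high folded. Origin at bench level under its middle; x level from the deck's hinge to its handle edge, y along the hinge, z up. Open frame: side plates at y = +-78 mm (42 mm high, 59 at the hinge), ties at x = -81 mm (32 mm high) and +81 mm (26 mm high), bare bench between them; coil spring outside the +y plate (to y = 101 mm).
- reading_deck (a joint): Angle of the deck (plate 158 x 166 x 6 mm with thin grey mat, 0.4 kg, 4 to 162 mm from its hinge axis, which is at stand x = -80, z = 52 mm). 0 = folded flat, grows as the handle edge rises. At its end stop, 1.85 rad (16 degrees beyond upright), it stays leaning by its own weight; below 1.57 rad it falls unless held. On the locked leg it reads about 0.52 rad.
- deck_hinge (a point): Middle of the deck's hinge axis.
- deck_handle (a point): Middle of the deck's bow handle: round steel bar 10 mm thick, straight for 80 mm parallel to the hinge, 196 mm from the hinge axis and 3 mm above it, 34 mm from the plate's edge with free space between. It may turn between the fingers as the deck swings. Axes of the deck: x from hinge to handle, y along the hinge, z out of its top.
- ledge_foot (a point): Middle of the corner where the deck's top face meets its ledge (12 mm high above the face, 150 mm long, at the hinge side, which is the bottom of the slope). Axes of the deck: x up the slope, y along the hinge, z out of the top face.
- prop_leg (a joint): Angle of the U-shaped prop leg about its pivot at stand x = +45, z = 36 mm. 0 = folded level in the frame, crossbar towards the deck's hinge; grows as the bar swings up and over, away from that hinge, to the stop at 1.66 rad (locked, 5 degrees past upright). Its spring pulls it to 0 below about 0.96 rad and to the stop above, with 3 to 4 N at the bar. Out of reach while the deck is down.
- leg_pivot (a point): Middle of the prop leg's pivot axis.
- leg_bar (a point): Middle of the prop leg's crossbar: round, 11 mm thick, rubber sleeve 80 mm long, parallel to the hinge, 86 mm from the leg's pivot axis. Folded it is 36 mm above the bench and, measured level, 39 mm from the deck's hinge axis, so the raised deck stands close beside it. The leg's side arms run close inside the side plates.
- dish: Round closed culture dish, 62 mm diameter, 15 mm high, 24 to 45 g; origin at the centre of its underside, z up through its lid. It stands in a row with the white bottle and the beaker before the big bench analyser, whose tall flat front is at world x = 0.55 m, from y = -0.36 to +0.06 m.
- bottle: Bystander: white round reagent bottle, 64 mm diameter, 125 mm high; origin at the centre of its underside.
- glass_beaker: Bystander: glass beaker, 65 mm diameter, 85 mm high; origin at the centre of its underside.
- squeeze_bottle: Bystander: squeeze bottle 65 mm diameter with a bent spout, 65 x 108 x 189 mm over all; origin at the centre of its underside.
- brown_bottle: Bystander: brown round reagent bottle with black cap, 60 mm diameter, 118 mm high, standing beyond the handle edge of the stand; origin at the centre of its underside.
Mind the look-alikes: they are no part of the job. Leave any blue or green look-alike of the dish alone.

How it is judged:
On the way, in this order (a step that is already met when the one before it is completed fails the run):
1. the deck is tipped right back and leans at its stop (value of joint reading_deck above 1.75 rad and value of joint prop_leg below 0.5 rad), for 0.2 s.
2. the prop leg is swung up past over-centre and locked against its stop (value of joint prop_leg above 1.58 rad), for 0.2 s.
3. the deck is let down and stands on the locked leg (value of joint prop_leg above 1.58 rad and value of joint reading_deck between 0.44 and 0.6 rad), for 0.2 s.
At the end, for the whole second after the job is handed in: The prop leg is locked at its stop (joint over 1.58 rad), the deck stands on it (0.44 to 0.60 rad), and the dish lies still, right way up and flat on the deck (within 0.12 rad and 5 mm), at most 10 mm short of the ledge and within 35 mm of the ledge's middle (all of step 3 and x of dish in the frame of ledge_foot between 0.025 and 0.041 m and y of dish in the frame of ledge_foot between -0.035 and 0.035 m and z of dish in the frame of ledge_foot between -0.004 and 0.005 m and angle between the z axis of dish and the z axis of ledge_foot, either way round below 0.12 rad and angle between dish's own z axis and vertical below 1 rad and linear speed of dish below 0.02 m/s); the robot touches nothing.
It fails at once if the deck is dropped or slammed (swings down faster than 4 rad/s) (velocity of joint reading_deck below -4 rad/s).
It fails at once if the dish is tipped more than 60 degrees (angle between dish's own z axis and vertical above 1.05 rad).
It fails at once if a bottle or the beaker is moved more than 30 mm or tipped (distance of any of bottle, glass_beaker, squeeze_bottle, brown_bottle from where it was at the start of the episode above 0.03 m or angle between any of bottle, glass_beaker, squeeze_bottle, brown_bottle's own z axis and vertical above 0.4 rad).
It also fails if it takes over 72 s, if anything falls off the work surface, if the arm or the gripper's body presses on something with over 40 N, if the wrist force passes 120 N, or if a joint passes its speed limit or range.

ROBOT

A 6-joint arm with a two-finger parallel gripper is mounted at the origin on a cart in front of the work surface, level with it; the furniture and walls round the work are solid. World frame = base frame: x ahead of the robot, y to its left, z up, the work surface at z = 0. Lengths are in m, angles in rad, forces in N, time in s.
With the tool pointing down it reaches from about 0.275 to 0.75 m from the base axis. Payload 10.2 kg.
Tool frame: the origin (TCP) lies midway between the tips of the shut fingers; the grasp point (between the pads) lies grasp_offset behind it (grasp_offset is the distance from the TCP to the grasp point, in m); z points along the fingers, y is the line along which they close (so a half turn about z gives the same grasp; the last joint's range is limited). The gripper opens to 88 mm and grips with 3 to 60 N. Pads are 18 mm wide; open, the fingers measure 123 mm over their backs; the gripper's body (75 mm by 187 mm) begins 45 mm behind the grasp point.
Start: joints at [-1.45, 0.313, 1.498, -0, 1.331, -0.223], TCP at [0.177, -0.494, 0.239] pointing down, gripper open.
Joint ranges: [-2.94, 2.94], [-0.97, 2.17], [0.19, 2.56], [-1.23, 4.37], [0.02, 3.11], [-2.88, 2.88]. Speed limits (rad/s): [2.39, 2.39, 3.01, 3.14, 3.14, 3.14].

INTERFACE

Orientations are given as a unit quaternion [x, y, z, w].
In Python, from workcell import get_state, get_image, sign_off, spot_in, grasp_offset gives the robot as it stands.
- The arm moves only by the tool drive_tool, never from a script. Its argument "deltas" is a list of rows, each a list of 6 numbers: the shift along the tool's x, y, z in units of 0.5 m (1.0 is 0.5 m), then the turn, a rotation vector about the tool's x, y, z in units of 0.5 rad (1.0 is 0.5 rad). In form: [[x, y, z, wx, wy, wz], ...]. A call has 1 to 10 rows; each row is the pose to reach, as a shift and turn from the pose commanded when the call began, along the tool's axes at that moment; what a row does not reach only later rows make up. A row lasts 1/10 s, in which the tool goes at most 50 mm and 8.59 degrees, less where a joint would pass 70% of its speed; a pose out of reach is approached as far as the arm can. A call with a number of a shift or a turn outside -1 to 1 is refused whole. A call with a gripper value outside its range is refused whole. "jaw" is the gripper's target within -1 to 1 (shut at 1, half-way at 0, fully open at -1), set as the call begins (left out, the last holds). The fingers move at their own pace and stop on an object; "newtons" is the grip in N (left out, the last holds). Time passes only in rows, so rows that repeat a pose let the fingers close. It gives the time, the measured TCP pose, the force, the opening and the grip force at its end, in the units of the state.
- get_state(): the state, without advancing time (a new reading comes with each control period).
- get_image(name): name is "scene" or "top"; returns a dict with "frame" (480x640x3 uint8, red, green, blue), "intrinsics" (3x3 intrinsics, pixels), "eye" and "attitude" of the camera in the world. Camera axes: x right, y up, looking along -z (the intrinsics and any distortion apply to the point x, -y, -z); pixel columns grow to the right and rows downward; lengths in m; the calibration is good to about 2 mm. A picture is of the moment at which its call begins. There is no depth.
- sign_off(): hands the job in; it is judged then, once.
Trained networks look in the newest picture that a camera, given by its name, has taken for a name from the list of things; names that differ only in an ending like _2 or _b are one class to them, and where a whole thing is asked for, a point or a joint stands for the part that bears it (a point fixed in the world has none). Each returns a list of dicts, best first, with "p" (0 to 1); they miss things now and then, are a little off and sometimes report something else, mostly with a low value. They report only what shows in the picture. A call takes as long as a camera call. They do not tell look-alikes from the thing itself.
- spot_in(camera, query): "xyz" ([x, y, z] in m, in world coordinates, good to about 4 mm: the middle of the surface that is visible of it).
The state is a dict: "time": time; "q": joint angles; "joint_velocities": joint speeds; "joint_torque": joint torques, N m; "position": TCP position; "tool_rot": TCP orientation; "contact_force": force on the tool from outside, world axes, zero at the start; "torque": the same for the moment, N m; "finger_gap": finger opening in m; "grasp_force": force on a finger pad.
Only numpy, scipy, OpenCV 4.12 (cv2) and the standard library are available. Lean on these libraries where they do the work, as an engineer would, in place of code of your own. Each camera call takes 0.05 s, during which the arm holds its last target. There are 200 camera calls.

## Working session

There is one attempt and no reset: what is moved stays moved. The work goes in short steps, Python scripts to look and compute and a tool call to move; the robot and the scene stay as the last step left them, time stands still between calls to the robot, and variables do not carry over. Pictures are saved under pics/ and viewed, at most 10 in all, crops included, and the job is handed in when it is done.

Besides the shell and the picture viewer there is one more tool, called as name(argument=value, ...) on one line, values as JSON. drive_tool: Moves the arm, as the interface text tells. Its arguments: {"type":"object","properties":{"deltas":{"type":"array"},"jaw":{"type":"number"},"newtons":{"type":"number"}},"required":["deltas"]}

```bash
mkdir -p pics; cat > h.py <<'E'
import numpy as np, cv2, json
from scipy.spatial.transform import Rotation as R
from workcell import *
def snap(cam,fn):
    d=get_image(cam); cv2.imwrite('pics/'+fn,d['frame'][:,:,::-1]); return d
def att(d):
    a=np.array(d['attitude'],float); return R.from_matrix(a) if a.shape==(3,3) else R.from_quat(a)
def ray(d,u,v):
    K=np.array(d['intrinsics']); r=np.linalg.inv(K)@[u,v,1]; r=att(d).apply([r[0],-r[1],-r[2]]); return np.array(d['eye']),r/np.linalg.norm(r)
def atz(d,u,v,z):
    e,r=ray(d,u,v); return e+r*(z-e[2])/r[2]
def proj(d,p):
    c=att(d).inv().apply(np.array(p)-d['eye']); q=np.array(d['intrinsics'])@[c[0],-c[1],-c[2]]; return q[:2]/q[2]
def tri(*drs):
    A=0;b=0
    for d,u,v in drs:
        e,r=ray(d,u,v); M=np.eye(3)-np.outer(r,r); A=A+M; b=b+M@e
    return np.linalg.solve(A,b)
def st():
    s=get_state(); print({k:np.round(s[k],4).tolist() for k in ['time','q','position','tool_rot','contact_force','finger_gap','grasp_force']}); return s
def delta(p,q=None,s=None):
    "row in tool units to reach pose p,q from the current measured pose"
    s=s or get_state(); r0=R.from_quat(s['tool_rot']); t=r0.inv().apply(np.array(p)-s['position'])/0.5
    w=(r0.inv()*q).as_rotvec()/0.5 if q is not None else np.zeros(3)
    return np.round(np.r_[t,w],4).tolist()
E
python3 - <<'E'
from h import *
print(grasp_offset, R.from_quat(st()['tool_rot']).as_matrix().round(3))
for c in ['scene','top']:
    d=snap(c,c+'0.png'); print(c,d.keys(),np.round(d['eye'],3),np.array(d['intrinsics']).round(1).tolist())
    for n in ['reading_stand','deck_hinge','deck_handle','ledge_foot','leg_bar','dish','bottle','glass_beaker','squeeze_bottle','brown_bottle']:
        print(n,[(np.round(x['xyz'],3).tolist(),round(x['p'],2)) for x in spot_in(c,n)][:4])
E
```

```text
{'time': 0.0, 'q': [-1.4504, 0.3135, 1.4984, -0.0, 1.331, -0.2234], 'position': [0.1769, -0.4941, 0.2382], 'tool_rot': [0.9853, 0.1711, 0.0, -0.0006], 'contact_force': [-0.4348, 0.5647, -1.0192], 'finger_gap': 0.0881, 'grasp_force': 0.0}
0.0187 [[ 0.941  0.337 -0.   ]
 [ 0.337 -0.941  0.001]
 [ 0.    -0.001 -1.   ]]
scene dict_keys(['frame', 'intrinsics', 'eye', 'attitude']) [0.062 0.922 1.017] [[522.9, 0.0, 315.0], [0.0, 522.9, 241.6], [0.0, 0.0, 1.0]]
reading_stand [([0.489, 0.223, 0.059], 0.73)]
deck_hinge [([0.499, 0.217, 0.062], 0.72)]
deck_handle [([0.499, 0.214, 0.055], 0.74)]
ledge_foot [([0.501, 0.218, 0.058], 0.72)]
leg_bar []
dish [([0.706, 0.271, 0.011], 0.68), ([0.413, 0.398, 0.016], 0.64), ([0.426, -0.063, 0.017], 0.58)]
bottle [([0.407, -0.179, 0.076], 0.87)]
glass_beaker [([0.423, -0.322, 0.064], 0.67)]
squeeze_bottle [([0.715, 0.133, 0.094], 0.96)]
brown_bottle [([0.601, 0.401, 0.079], 0.9)]
top dict_keys(['frame', 'intrinsics', 'eye', 'attitude']) [0.308 0.051 1.705] [[611.5, 0.0, 317.7], [0.0, 611.5, 251.0], [0.0, 0.0, 1.0]]
reading_stand [([0.498, 0.207, 0.057], 0.63)]
deck_hinge [([0.502, 0.211, 0.059], 0.82)]
deck_handle [([0.711, 0.114, 0.118], 0.74), ([0.508, 0.213, 0.057], 0.64)]
ledge_foot [([0.506, 0.208, 0.06], 0.57), ([0.712, 0.115, 0.12], 0.27)]
leg_bar [([0.711, 0.114, 0.116], 0.16)]
dish [([0.418, 0.399, 0.018], 0.91), ([0.425, -0.068, 0.013], 0.59), ([0.706, 0.264, 0.016], 0.59)]
bottle [([0.414, -0.189, 0.098], 0.69), ([0.502, 0.208, 0.059], 0.23)]
glass_beaker [([0.434, -0.346, 0.027], 0.91)]
squeeze_bottle [([0.713, 0.111, 0.116], 0.73)]
brown_bottle []
```

View pics/scene0.png

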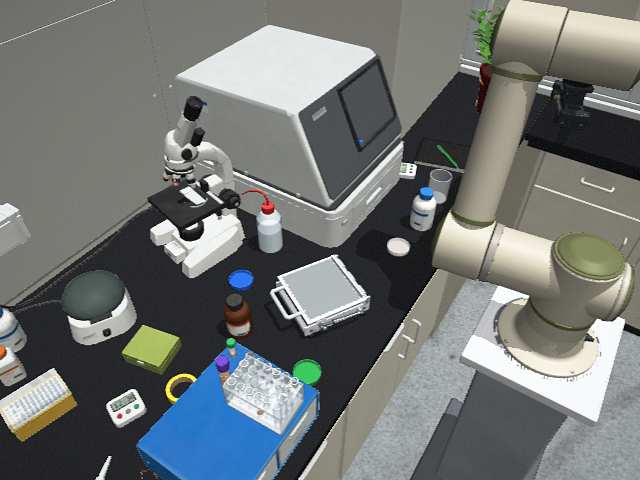

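View pics/top0.png

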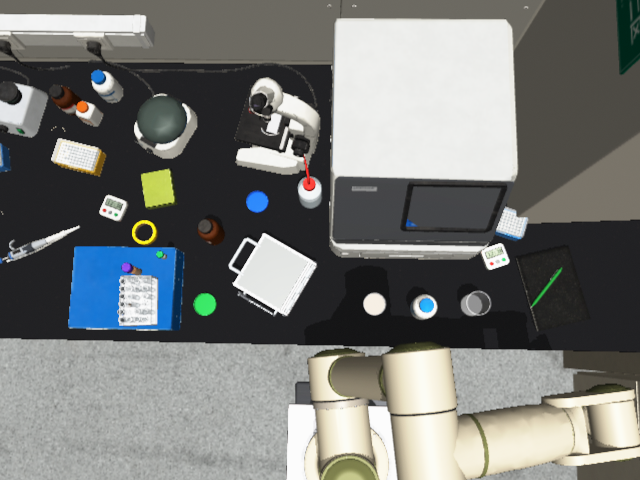

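The white dish is at top (374,303), the blue look-alike at (257,201) and the green one at (204,304). The stand is at top (275,272) with its handle at (240,255), and the brown bottle is at (209,230). I'll zoom in on the stand to fit its pose.

```bash
python3 - <<'E'
import cv2,numpy as np
a=cv2.imread('pics/top0.png')[225:320,220:325]; b=cv2.imread('pics/scene0.png')[250:340,265:375]
a=cv2.resize(a,(400,362),interpolation=cv2.INTER_CUBIC); b=cv2.resize(b,(400,327),interpolation=cv2.INTER_CUBIC)
o=np.zeros((362,800,3),np.uint8); o[:,:400]=a; o[:327,400:]=b
cv2.imwrite('pics/z0.png',o)
E
```

```text
(no output)
```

View pics/z0.png

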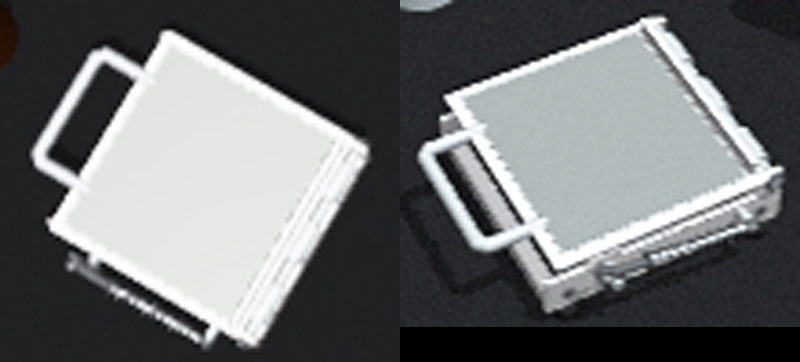

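```bash
python3 - <<'E'
from h import *
from scipy.optimize import least_squares
t=get_image('top');s=get_image('scene')
T=lambda u,v:(t,220+u/3.81,225+v/3.81); S=lambda u,v:(s,265+(u-400)/3.636,250+v/3.636)
obs={'A':(T(165,33),S(447,97)),'B':(T(52,225),S(557,268)),'HM':(T(68,104),S(453,196)),'H1':(T(103,50),S(425,150)),'H2':(T(35,157),S(480,246))}
for k,o in obs.items(): print(k,tri(*o).round(4))
dish={'dish':((t,374.5,303.5),(s,398,247)),'bb':((t,209,230),(s,236,300))}
for k,o in dish.items(): print(k,tri(*o).round(4))
print('dishtop',atz(t,374.5,303.5,.015).round(4))
def f(p):
    c,si=np.cos(p[2]),np.sin(p[2]); r=[]
    for k,m in {'A':(.082,-.083,p[3]),'B':(.082,.083,p[3]),'HM':(.116,0,.055)}.items():
        w=[p[0]+c*m[0]-si*m[1],p[1]+si*m[0]+c*m[1],m[2]]
        for d,u,v in obs[k]: r+=list(proj(d,w)-[u,v])
    return np.array(r)
z=least_squares(f,[.5,.21,1.,.055]); print(z.x.round(4),f(z.x).round(1))
# dish blob centroids
for n,d,(u,v) in (('top',t,(374,303)),('scene',s,(398,247))):
    g=d['frame'][v-20:v+20,u-20:u+20].astype(int).min(2); m=(g>110).astype(np.uint8)
    c=cv2.connectedComponentsWithStats(m)[2:]; print(n,[(q.tolist(),(e+[u-20,v-20]).round(1)) for q,e in zip(*c)][1:4])
E
```

```text
A [0.6087 0.2368 0.0546]
B [0.4683 0.3132 0.0506]
HM [0.5552 0.3046 0.0543]
H1 [0.5954 0.2812 0.0514]
H2 [0.5171 0.3272 0.0531]
dish [ 0.4264 -0.0732  0.0032]
bb [0.6121 0.3797 0.1039]
dishtop [ 0.4262 -0.0721  0.015 ]
[0.4993 0.2029 1.0693 0.0522] [ 0.9 -0.7 -0.6 -0.3 -0.6  1.1  0.1  0.4  0.1  0.4 -0.4 -0.3]
top [([9, 10, 23, 23, 410], array([374. , 303.6]))]
scene [([35, 0, 5, 3, 11], array([415.5, 227.7])), ([9, 11, 23, 18, 337], array([398.1, 246.4]))]
```

```bash
cat >> h.py <<'E'
YAW=1.0693; O=np.array([.4993,.2029,0]); xs=np.array([np.cos(YAW),np.sin(YAW),0]); ys=np.array([-xs[1],xs[0],0]); Z=np.array([0,0,1.])
HINGE=O-.080*xs+.052*Z
def sp(x,z,y=0): return O+x*xs+y*ys+z*Z
def rot(a): # tool y=+xs, leaning back towards the hinge by a
    z=np.sin(a)*xs-np.cos(a)*Z; y=np.cos(a)*xs+np.sin(a)*Z; return R.from_matrix(np.c_[np.cross(y,z),y,z])
def handle(th): return HINGE+(.196*np.cos(th)-.003*np.sin(th))*xs+(.196*np.sin(th)+.003*np.cos(th))*Z
def rel(p,q,p0,q0): return np.round(np.r_[q0.inv().apply(p-p0)/.5,(q0.inv()*q).as_rotvec()/.5],3).tolist()
def here():
    s=get_state(); return np.array(s['position']),R.from_quat(s['tool_rot'])
def plan(*wp,start=None):
    p0,q0=start or here()
    for p,q in wp:
        r=rel(p,q,p0,q0); print(r, 'mm',round(np.linalg.norm(p-p0)*1e3),'deg',round(np.degrees((q0.inv()*q).magnitude()))); p0,q0=p,q
E
python3 - <<'E'
from h import *
p0,q0=here(); G=rot(np.radians(20)); tz=G.apply([0,0,1])
pg=handle(0)+.014*tz; pa=pg-.10*tz; print(pg,pa)
qd=rot(0); w=(q0.inv()*qd).as_rotvec(); print(w)
mid=np.array([.36,-.05,.34])
ang=np.linspace(0,1,6)[1:]
via=[p0+(pa+[0,0,.06]-p0)*f for f in ang]
for v in via: v[2]=.33
plan(*[(v,q0*R.from_rotvec([0,0,w[2]*f])) for v,f in zip(via,ang)],(pa,G),(pg,G))
E
```

```text
[0.55736754 0.30881492 0.0418443 ] [0.54092532 0.2788244  0.13581357]
[ 4.73656600e-06  1.57113931e-05 -2.29631777e+00]
[0.241, -0.242, -0.183, 0.0, -0.0, -0.919] mm 194 deg 26
[0.324, -0.11, -0.0, -0.0, 0.0, -0.919] mm 171 deg 26
[0.339, 0.045, -0.0, 0.0, 0.0, -0.919] mm 171 deg 26
[0.284, 0.19, -0.0, -0.0, -0.0, -0.919] mm 171 deg 26
[0.17, 0.296, -0.0, 0.0, 0.0, -0.919] mm 171 deg 26
[0.0, 0.0, 0.388, -0.698, 0.0, 0.0] mm 194 deg 20
[0.0, -0.0, 0.2, 0.0, 0.0, 0.0] mm 100 deg 0
```

drive_tool(deltas=[[0.12,-0.12,-0.09,0,0,-0.3],[0.24,-0.24,-0.18,0,0,-0.6],[0.24,-0.24,-0.18,0,0,-0.92],[0.24,-0.24,-0.18,0,0,-0.92],[0.24,-0.24,-0.18,0,0,-0.92]], jaw=0.54, newtons=30)

```text
time: 1.7
position: [0.251, -0.3387, 0.3318]
tool_rot: [0.92, 0.393, 0.0, 0.003]
contact_force: [1.0, 0.0, -1.0]
finger_gap: 0.0502
grasp_force: 0.0
```

drive_tool(deltas=[[0.08,-0.03,0,0,0,-0.25],[0.16,-0.055,0,0,0,-0.5],[0.24,-0.08,0,0,0,-0.75],[0.324,-0.11,0,0,0,-0.92],[0.324,-0.11,0,0,0,-0.92]])

```text
time: 2.2
position: [0.3234, -0.1831, 0.3286]
tool_rot: [0.805, 0.594, 0.0, -0.0]
contact_force: [-0.1, -0.4, 0.1]
finger_gap: 0.0202
grasp_force: 0.0
```

drive_tool(deltas=[[0.08,0.01,0,0,0,-0.25],[0.17,0.02,0,0,0,-0.5],[0.25,0.03,0,0,0,-0.75],[0.34,0.045,0,0,0,-0.92],[0.34,0.045,0,0,0,-0.92]])

```text
time: 2.7
position: [0.3964, -0.0281, 0.3282]
tool_rot: [0.648, 0.761, 0.0, -0.0]
contact_force: [-0.7, -0.2, -0.6]
finger_gap: 0.0204
grasp_force: 0.0
```

drive_tool(deltas=[[0.07,0.05,0,0,0,-0.25],[0.14,0.1,0,0,0,-0.5],[0.21,0.14,0,0,0,-0.75],[0.284,0.19,0,0,0,-0.92],[0.284,0.19,0,0,0,-0.92]])

```text
time: 3.2
position: [0.4688, 0.1256, 0.3275]
tool_rot: [0.459, 0.888, -0.0, -0.001]
contact_force: [-0.2, -0.6, 0.1]
finger_gap: 0.02
grasp_force: 0.0
```

```bash
python3 - <<'E'
from h import *
st(); G=rot(np.radians(20)); tz=G.apply([0,0,1])
pg=handle(0)+.014*tz; pa=pg-.10*tz
plan((pa+[0,0,.12],rot(0)),(pa,G),(pg,G))
E
```

```text
{'time': 3.2, 'q': [0.0195, 0.175, 1.4442, 0.0004, 1.524, -0.597], 'position': [0.4688, 0.1256, 0.3275], 'tool_rot': [0.4593, 0.8883, -0.0002, -0.0008], 'contact_force': [-0.1861, -0.6443, 0.1114], 'finger_gap': 0.02, 'grasp_force': 0.0}
[0.167, 0.295, 0.143, -0.002, -0.003, -0.906] mm 184 deg 26
[0.0, 0.0, 0.24, -0.698, 0.0, 0.0] mm 120 deg 20
[0.0, -0.0, 0.2, 0.0, 0.0, 0.0] mm 100 deg 0
```

drive_tool(deltas=[[0.04,0.08,0.04,0,0,-0.25],[0.08,0.15,0.07,0,0,-0.5],[0.13,0.22,0.11,0,0,-0.75],[0.167,0.295,0.143,0,0,-0.906],[0.167,0.295,0.143,0,0,-0.906],[0.167,0.295,0.143,0,0,-0.906]])

```text
time: 3.8
position: [0.5408, 0.2754, 0.2561]
tool_rot: [0.251, 0.968, -0.001, -0.001]
contact_force: [0.6, -0.2, -0.1]
finger_gap: 0.0204
grasp_force: 0.0
```

drive_tool(deltas=[[0,0,0.03,-0.2,0,0],[0,0,0.08,-0.45,0,0],[0,0,0.14,-0.7,0,0],[0,0,0.2,-0.7,0,0],[0,0,0.24,-0.7,0,0],[0,0,0.24,-0.7,0,0]])

```text
time: 4.4
position: [0.5395, 0.2746, 0.136]
tool_rot: [0.248, 0.953, 0.168, 0.042]
contact_force: [-0.9, -0.3, 0.4]
finger_gap: 0.0205
grasp_force: 0.0
```

```bash
python3 - <<'E'
from h import *
st(); G=rot(np.radians(20)); tz=G.apply([0,0,1])
pg=handle(0)+.014*tz; pa=pg-.10*tz
plan((pg,G))
s=snap('scene','s1.png'); f=s['frame'][180:360,220:420]; cv2.imwrite('pics/z1.png',cv2.resize(f[:,:,::-1],None,fx=3,fy=3,interpolation=cv2.INTER_CUBIC))
E
```

```text
{'time': 4.4, 'q': [0.1644, 0.4609, 1.6118, 0.3547, 0.8801, -1.099], 'position': [0.5395, 0.2746, 0.136], 'tool_rot': [0.2479, 0.9532, 0.1677, 0.0425], 'contact_force': [-0.9496, -0.2666, 0.3569], 'finger_gap': 0.0205, 'grasp_force': 0.0}
[0.002, 0.008, 0.203, -0.003, 0.001, -0.015] mm 102 deg 0
```

View pics/z1.png

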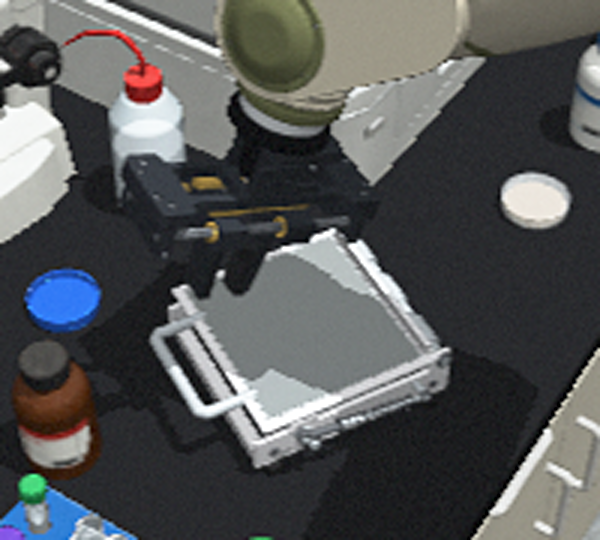

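The tool is aligned above the handle, with its long body along the hinge-to-handle line and the side toward the brown bottle raised. I'll descend and close.

drive_tool(deltas=[[0.002,0.008,0.04,0,0,-0.015],[0.002,0.01,0.08,0,0,-0.015],[0.002,0.01,0.12,0,0,-0.015],[0.002,0.01,0.16,0,0,-0.015],[0.002,0.01,0.19,0,0,-0.015],[0.002,0.01,0.203,0,0,-0.015],[0.002,0.01,0.203,0,0,-0.015]])

```text
time: 5.15
position: [0.5585, 0.3121, 0.0439]
tool_rot: [0.242, 0.954, 0.168, 0.044]
contact_force: [0.2, -0.4, 0.0]
finger_gap: 0.0202
grasp_force: 0.0
```

drive_tool(deltas=[[0,0,0,0,0,0],[0,0,0,0,0,0],[0,0,0,0,0,0],[0,0,0,0,0,0],[0,0,0,0,0,0]], jaw=1, newtons=30)

```text
time: 5.65
position: [0.5578, 0.3107, 0.0439]
tool_rot: [0.242, 0.955, 0.167, 0.044]
contact_force: [-4.9, -11.3, 2.1]
finger_gap: 0.0089
grasp_force: 30.0
```

```bash
python3 - <<'E'
from h import *
p0,q0=here(); st(); tz=q0.apply([0,0,1])
# which bar depth unknown: take pg offsets only
print(handle(0)+.014*tz)
ths=np.r_[np.arange(.12,1.80,.12),1.80]
for t in ths: print(round(t,2), rel(p0+handle(t)-handle(0),q0,p0,q0)[:3])
E
```

```text
{'time': 5.65, 'q': [0.2235, 0.6503, 1.5776, 0.3974, 0.7171, -1.126], 'position': [0.5578, 0.3107, 0.0439], 'tool_rot': [0.2423, 0.9547, 0.1673, 0.0438], 'contact_force': [-4.9159, -11.2952, 2.1336], 'finger_gap': 0.0089, 'grasp_force': 29.9755}
[0.55737118 0.30879213 0.04183769]
0.12 [-0.0, 0.013, -0.045]
0.24 [-0.0, 0.02, -0.092]
0.36 [-0.0, 0.021, -0.139]
0.48 [-0.0, 0.017, -0.186]
0.6 [-0.0, 0.007, -0.232]
0.72 [-0.0, -0.008, -0.276]
0.84 [-0.0, -0.028, -0.318]
0.96 [-0.0, -0.053, -0.358]
1.08 [-0.0, -0.083, -0.394]
1.2 [0.0, -0.117, -0.427]
1.32 [0.0, -0.155, -0.455]
1.44 [0.0, -0.195, -0.479]
1.56 [0.001, -0.239, -0.497]
1.68 [0.001, -0.284, -0.51]
1.8 [0.001, -0.33, -0.518]
1.8 [0.001, -0.33, -0.518]
```

drive_tool(deltas=[[0,0.01,-0.045,0,0,0],[0,0.017,-0.092,0,0,0],[0,0.018,-0.139,0,0,0],[0,0.013,-0.186,0,0,0],[0,0.003,-0.232,0,0,0],[0,-0.012,-0.276,0,0,0],[0,-0.032,-0.318,0,0,0]])

```text
time: 6.35
position: [0.5252, 0.2519, 0.1906]
tool_rot: [0.242, 0.954, 0.17, 0.046]
contact_force: [2.0, 4.7, 0.6]
finger_gap: 0.0084
grasp_force: 30.0
```

```bash
python3 - <<'E'
from h import *
p0,q0=here(); st(); v=p0-np.array([.5578,.3107,.0439])+handle(0)-HINGE; print('r',np.hypot(v@xs,v[2]),'ang',np.arctan2(v[2],v@xs),'y',v@ys)
a=np.arctan2(v[2],v@xs)
for t in np.r_[np.arange(.96,1.80,.12),1.80,1.84]: print(round(t,2), rel(p0+handle(t)-handle(.84),q0,p0,q0)[:3])
E
```

```text
{'time': 6.35, 'q': [0.1229, 0.3489, 1.6219, 0.343, 0.9824, -1.1153], 'position': [0.5252, 0.2519, 0.1906], 'tool_rot': [0.2422, 0.954, 0.1704, 0.046], 'contact_force': [2.0445, 4.7296, 0.6499], 'finger_gap': 0.0084, 'grasp_force': 30.0027}
r 0.19746859090871544 ang 0.8604813506317944 y 0.0003553392769570715
0.96 [-0.0, -0.025, -0.04]
1.08 [-0.0, -0.055, -0.076]
1.2 [0.0, -0.088, -0.109]
1.32 [0.0, -0.126, -0.138]
1.44 [0.0, -0.166, -0.161]
1.56 [0.0, -0.209, -0.18]
1.68 [0.001, -0.254, -0.194]
1.8 [0.001, -0.301, -0.202]
1.8 [0.001, -0.301, -0.202]
1.84 [0.001, -0.316, -0.203]
```

drive_tool(deltas=[[0,-0.025,-0.04,0,0,0],[0,-0.055,-0.076,0,0,0],[0,-0.088,-0.109,0,0,0],[0,-0.126,-0.138,0,0,0],[0,-0.166,-0.161,0,0,0],[0,-0.209,-0.18,0,0,0],[0,-0.254,-0.194,0,0,0],[0,-0.295,-0.202,0,0,0],[0,-0.31,-0.203,0,0,0],[0,-0.31,-0.203,0,0,0]])

```text
time: 7.35
position: [0.4374, 0.0926, 0.2312]
tool_rot: [0.243, 0.954, 0.169, 0.044]
contact_force: [-9.5, 1.4, 11.2]
finger_gap: 0.0087
grasp_force: 30.0
```

```bash
python3 - <<'E'
from h import *
p0,q0=here(); st(); v=p0-np.array([.5578,.3107,.0439])+handle(0)-HINGE; print('r',np.hypot(v@xs,v[2]),'ang',np.arctan2(v[2],v@xs),'y',v@ys)
s=snap('scene','s2.png'); f=s['frame'][120:340,240:440]; cv2.imwrite('pics/z2.png',cv2.resize(f[:,:,::-1],None,fx=2.7,fy=2.7,interpolation=cv2.INTER_CUBIC))
E
```

```text
{'time': 7.35, 'q': [-0.2523, 0.0467, 1.8819, 0.3736, 1.149, -1.4688], 'position': [0.4374, 0.0926, 0.2312], 'tool_rot': [0.2425, 0.9543, 0.1689, 0.0442], 'contact_force': [-9.5207, 1.3826, 11.1859], 'finger_gap': 0.0087, 'grasp_force': 30.0267}
r 0.19759258577025515 ang 1.8430354400707618 y 0.0006976517734888533
```

View pics/z2.png

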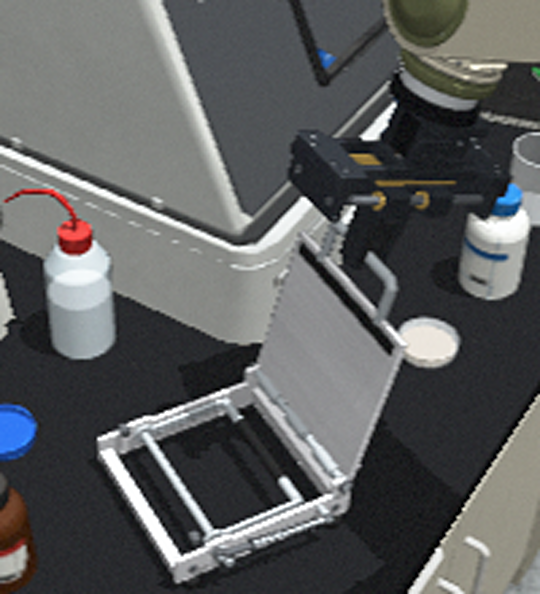

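The deck is leaning at about 1.84 rad. The leg's dark crossbar is visible near the hinge at crop (270,455), and the dish is at crop (430,342). I'll release and back off.

drive_tool(deltas=[[0,0,0,0,0,0],[0,0,0,0,0,0],[0,0,0,0,0,0],[0,0,-0.04,0,0,0],[0,0,-0.1,0,0,0],[0,0,-0.16,0,0,0],[0,0,-0.2,0,0,0],[0,0,-0.2,0,0,0]], jaw=0.4)

```text
time: 8.2
position: [0.4224, 0.0622, 0.3256]
tool_rot: [0.242, 0.954, 0.168, 0.046]
contact_force: [-0.2, 0.5, -0.5]
finger_gap: 0.0263
grasp_force: 0.0
```

```bash
python3 - <<'E'
from h import *
st(); t=get_image('top'); s=snap('scene','s3.png')
for c in ['scene','top']:
  for n in ['leg_bar','deck_handle','ledge_foot','prop_leg','leg_pivot']: print(c,n,[(np.round(x['xyz'],3).tolist(),round(x['p'],2)) for x in spot_in(c,n)][:3])
print('pred bar',sp(-.041,.036),'handle',handle(1.85))
print('px',proj(s,sp(-.041,.036)),proj(s,sp(-.041,.036,.04)),proj(s,sp(-.041,.036,-.04)),proj(s,sp(.045,.036)), proj(s,handle(1.85)))
f=s['frame'][250:350,270:380]; cv2.imwrite('pics/z3.png',cv2.resize(f[:,:,::-1],None,fx=5,fy=5,interpolation=cv2.INTER_CUBIC))
G=rot(np.radians(-33)); b=-G.apply([0,0,1]); bar=sp(-.041,.036); pg=bar-.008*b; pre=pg+.12*b
p0,q0=here(); m=p0+.0*xs; m=p0+.06*Z+.10*xs
plan((m,rot(np.radians(0))),(pre+.02*Z,rot(np.radians(-28))),(pre,G),(pg,G))
E
```

```text
{'time': 8.2, 'q': [-0.3417, -0.0659, 1.7429, 0.3498, 1.4106, -1.462], 'position': [0.4224, 0.0622, 0.3256], 'tool_rot': [0.2424, 0.9544, 0.1682, 0.0464], 'contact_force': [-0.2183, 0.4523, -0.4684], 'finger_gap': 0.0263, 'grasp_force': 0.0}
scene leg_bar [([0.444, 0.122, 0.141], 0.67), ([0.482, 0.189, 0.041], 0.58)]
scene deck_handle [([0.444, 0.115, 0.139], 0.84)]
scene ledge_foot [([0.444, 0.118, 0.141], 0.64)]
scene prop_leg [([0.482, 0.187, 0.04], 0.59), ([0.459, 0.14, 0.074], 0.24)]
scene leg_pivot [([0.481, 0.187, 0.038], 0.88)]
top leg_bar [([0.477, 0.186, 0.039], 0.76)]
top deck_handle [([0.42, 0.13, 0.173], 0.97)]
top ledge_foot [([0.417, 0.124, 0.175], 0.95)]
top prop_leg [([0.479, 0.181, 0.041], 0.54)]
top leg_pivot [([0.478, 0.182, 0.038], 0.62)]
pred bar [0.47958974 0.16694857 0.036     ] handle [0.43348718 0.08285772 0.23958317]
px [336.63723999 285.62572882] [344.79939288 296.58420884] [328.7863439  275.08514115] [305.94344643 298.03628124] [376.46161368 211.823286  ]
[-0.001, 0.229, -0.044, 0.7, 0.003, 0.008] mm 117 deg 20
[-0.001, 0.16, 0.467, 0.977, 0.0, 0.0] mm 247 deg 28
[0.0, 0.019, 0.035, 0.175, -0.0, 0.0] mm 20 deg 5
[-0.0, 0.0, 0.24, 0.0, 0.0, 0.0] mm 120 deg 0
```

View pics/z3.png

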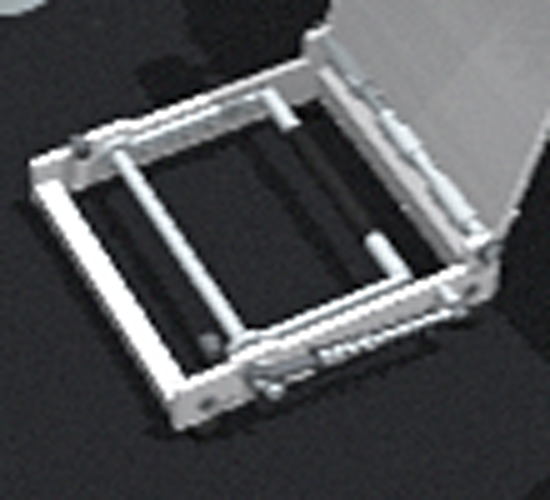

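In the crop the bar sleeve's middle is at (335,182) and the pivot rod at (178,240). Both match my model's predictions of (333,178) and (180,240). I'll move to grip the bar from above, leaning away from the deck.

drive_tool(deltas=[[0,0.05,-0.044,0.1,0,0],[0,0.1,-0.044,0.3,0,0],[0,0.16,-0.044,0.5,0,0],[0,0.229,-0.044,0.7,0,0.008],[0,0.229,-0.044,0.7,0,0.008],[0,0.229,-0.044,0.7,0,0.008]])

```text
time: 9.4
position: [0.4695, 0.1515, 0.3828]
tool_rot: [0.247, 0.969, -0.0, 0.0]
contact_force: [-1.0, 0.4, -0.6]
finger_gap: 0.0264
grasp_force: 0.0
```

drive_tool(deltas=[[0,0.06,0.05,0.25,0,0],[0,0.1,0.1,0.5,0,0],[0,0.14,0.18,0.75,0,0],[0,0.16,0.27,0.977,0,0],[0,0.16,0.36,0.977,0,0],[0,0.16,0.467,0.977,0,0],[0,0.16,0.467,0.977,0,0]])

```text
time: 10.1
position: [0.506, 0.2185, 0.1451]
tool_rot: [0.241, 0.939, -0.237, -0.064]
contact_force: [-0.1, -0.7, 0.5]
finger_gap: 0.0266
grasp_force: 0.0
```

```bash
python3 - <<'E'
from h import *
st(); 
G=rot(np.radians(-33)); b=-G.apply([0,0,1]); bar=sp(-.041,.036); pg=bar-.008*b; pre=pg+.12*b
plan((pre,G),(pg,G))
s=snap('scene','s4.png'); f=s['frame'][150:350,230:400]; cv2.imwrite('pics/z4.png',cv2.resize(f[:,:,::-1],None,fx=3,fy=3,interpolation=cv2.INTER_CUBIC))
E
```

```text
{'time': 10.1, 'q': [0.3373, 0.692, 1.2376, -0.3184, 1.5973, -0.6772], 'position': [0.506, 0.2185, 0.1451], 'tool_rot': [0.2409, 0.939, -0.2368, -0.0641], 'contact_force': [-0.0537, -0.7108, 0.4655], 'finger_gap': 0.0266, 'grasp_force': 0.0}
[-0.003, 0.02, 0.024, 0.161, -0.013, 0.003] mm 16 deg 5
[-0.0, 0.0, 0.24, 0.0, 0.0, 0.0] mm 120 deg 0
```

View pics/z4.png

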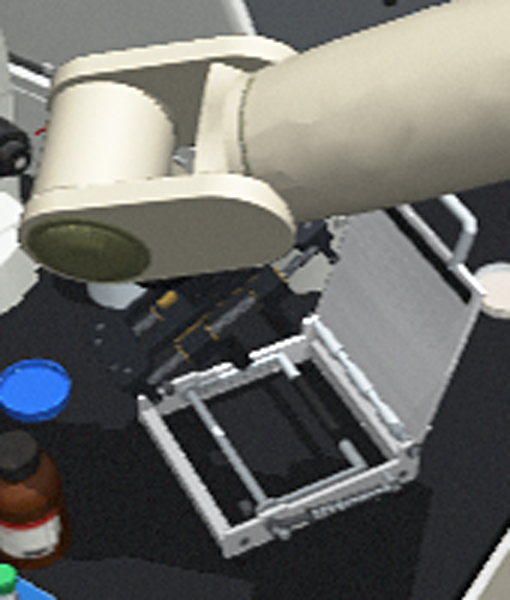

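```bash
cat > kin.py <<'E'
from h import *
from scipy.optimize import least_squares
D=[([-1.4504,.3135,1.4984,0,1.331,-.2234],[.1769,-.4941,.2382]),([.0195,.175,1.4442,.0004,1.524,-.597],[.4688,.1256,.3275]),([.1644,.4609,1.6118,.3547,.8801,-1.099],[.5395,.2746,.136]),([.2235,.6503,1.5776,.3974,.7171,-1.126],[.5578,.3107,.0439]),([.1229,.3489,1.6219,.343,.9824,-1.1153],[.5252,.2519,.1906]),([-.2523,.0467,1.8819,.3736,1.149,-1.4688],[.4374,.0926,.2312]),([-.3417,-.0659,1.7429,.3498,1.4106,-1.462],[.4224,.0622,.3256]),([.3373,.692,1.2376,-.3184,1.5973,-.6772],[.506,.2185,.1451])]
def fk(q,L,sy=1):
    d1,a1,a2,a3,d6,ly,o3=L
    R1=R.from_euler('z',q[0]);R2=R1*R.from_euler('y',q[1]);R3=R2*R.from_euler('y',q[2]);R5=R3*R.from_euler('z',q[3])*R.from_euler('y',q[4])
    sh=R1.apply([a1,ly,0])+[0,0,d1]; el=sh+R2.apply([0,0,a2]); wr=el+R3.apply([o3,0,a3]); t=wr+R5.apply([0,0,d6])
    return sh,el,wr,t,R5*R.from_euler('z',q[5])
f=lambda L:np.concatenate([fk(q,L)[3]-p for q,p in D])
z=least_squares(f,[.2,0,.4,.35,.3,.116,0]); L=z.x
if __name__=='__main__':
    print(L.round(3),np.abs(z.fun).max())
    q=D[-1][0]; F=fk(q,L); print(F[4].as_matrix().round(3)); print(here()[1].as_matrix().round(3))
    G=rot(np.radians(-33)); b=-G.apply([0,0,1]); pg=sp(-.041,.036)-.008*b
    C=(R.from_quat(np.array(F[4].as_quat())).inv()*here()[1])
    for back in [.12,.06,0]:
        h=lambda q:np.r_[(fk(q,L)[3]-pg-back*b)*5,((fk(q,L)[4]*C).inv()*G).as_rotvec()]
        s=least_squares(h,q); F=fk(s.x,L); print(back,s.cost,s.x.round(3),'el',F[1].round(3),'wr',F[2].round(3))
        u=F[2]-F[1]
        for y in (-.083,-.04,0,.04,.083):
            pt=(HINGE+.165*np.cos(1.85)*xs+.165*np.sin(1.85)*Z if abs(y)>.05 else handle(1.85))+y*ys
            k=(pt-F[1])@u/(u@u); print('   deck dist',y,round(np.linalg.norm(pt-F[1]-k*u),3),round(k,2))
E
python3 kin.py
```

```text
[ 0.201 -0.     0.439  0.398  0.248  0.116  0.039] 5.595071008954178e-05
[[-0.422 -0.876 -0.234]
 [-0.772  0.483 -0.414]
 [ 0.476  0.006 -0.88 ]]
[[-0.876  0.424 -0.23 ]
 [ 0.483  0.772 -0.413]
 [ 0.002 -0.472 -0.881]]
0.12 1.0358448133934683e-23 [ 0.358  0.759  1.189 -0.364  1.651 -0.657] el [0.242 0.215 0.52 ] wr [0.575 0.339 0.337]
   deck dist -0.083 0.308 0.79
   deck dist -0.04 0.283 0.68
   deck dist 0 0.268 0.62
   deck dist 0.04 0.257 0.56
   deck dist 0.083 0.264 0.55
0.06 3.113325940412729e-31 [ 0.324  0.763  1.328 -0.379  1.506 -0.633] el [0.251 0.207 0.519] wr [0.559 0.31  0.287]
   deck dist -0.083 0.266 0.85
   deck dist -0.04 0.245 0.73
   deck dist 0 0.231 0.68
   deck dist 0.04 0.221 0.62
   deck dist 0.083 0.228 0.62
0 3.759430892402445e-26 [ 0.287  0.787  1.444 -0.402  1.365 -0.608] el [0.265 0.2   0.511] wr [0.544 0.282 0.237]
   deck dist -0.083 0.227 0.87
   deck dist -0.04 0.208 0.75
   deck dist 0 0.193 0.7
   deck dist 0.04 0.184 0.65
   deck dist 0.083 0.189 0.66
```

The fitted kinematics reproduce the poses to under 0.1 mm, and the forearm stays more than 180 mm from the deck. I'll descend now.

drive_tool(deltas=[[-0.003,0.02,0.024,0.161,-0.013,0],[-0.003,0.02,0.024,0.161,-0.013,0],[-0.003,0.02,0.024,0.161,-0.013,0]])

```text
time: 10.45
position: [0.5119, 0.2226, 0.1369]
tool_rot: [0.238, 0.93, -0.271, -0.065]
contact_force: [-0.2, 0.1, 0.7]
finger_gap: 0.026
grasp_force: 0.0
```

```bash
python3 - <<'E'
from h import *
st(); 
G=rot(np.radians(-33)); b=-G.apply([0,0,1]); bar=sp(-.041,.036); pg=bar-.008*b
plan((pg,G))
E
```

```text
{'time': 10.45, 'q': [0.3597, 0.7482, 1.183, -0.3648, 1.6477, -0.656], 'position': [0.5119, 0.2226, 0.1369], 'tool_rot': [0.2384, 0.9303, -0.2713, -0.0647], 'contact_force': [-0.1773, 0.1307, 0.6845], 'finger_gap': 0.026, 'grasp_force': 0.0}
[0.006, -0.001, 0.255, 0.022, 0.018, -0.006] mm 128 deg 1
```

drive_tool(deltas=[[0.004,0,0.04,0.01,0.01,0],[0.004,0,0.08,0.01,0.01,0],[0.004,0,0.12,0.01,0.01,0],[0.004,0,0.16,0.01,0.01,0],[0.004,0,0.19,0.01,0.01,0],[0.004,0,0.2,0.01,0.01,0],[0.004,0,0.2,0.01,0.01,0],[0.004,0,0.2,0.01,0.01,0]])

```text
time: 11.25
position: [0.485, 0.1764, 0.0519]
tool_rot: [0.239, 0.929, -0.274, -0.068]
contact_force: [0.1, 0.4, -0.8]
finger_gap: 0.0262
grasp_force: 0.0
```

```bash
python3 - <<'E'
from h import *
st(); 
G=rot(np.radians(-33)); b=-G.apply([0,0,1]); bar=sp(-.041,.036); pg=bar-.008*b
plan((pg,G))
E
```

```text
{'time': 11.25, 'q': [0.3048, 0.7693, 1.4002, -0.3922, 1.4164, -0.6138], 'position': [0.485, 0.1764, 0.0519], 'tool_rot': [0.2386, 0.9293, -0.2738, -0.0677], 'contact_force': [0.0704, 0.3663, -0.7691], 'finger_gap': 0.0262, 'grasp_force': 0.0}
[0.001, -0.001, 0.055, 0.008, 0.009, -0.005] mm 27 deg 0
```

drive_tool(deltas=[[0,0,0.015,0,0,0],[0,0,0.03,0,0,0],[0,0,0.045,0,0,0],[0,0,0.056,0,0,0],[0,0,0.056,0,0,0],[0,0,0.056,0,0,0]])

```text
time: 11.85
position: [0.4771, 0.1627, 0.027]
tool_rot: [0.238, 0.929, -0.275, -0.069]
contact_force: [0.3, 0.1, 0.6]
finger_gap: 0.0265
grasp_force: 0.0
```

drive_tool(deltas=[[0,0,0,0,0,0],[0,0,0,0,0,0],[0,0,0,0,0,0],[0,0,0,0,0,0],[0,0,0,0,0,0]], jaw=1, newtons=40)

```text
time: 12.35
position: [0.4776, 0.1636, 0.0268]
tool_rot: [0.238, 0.929, -0.273, -0.068]
contact_force: [2.9, 6.4, -3.1]
finger_gap: 0.0101
grasp_force: 40.0
```

```bash
python3 - <<'E'
from h import *
st(); p0,q0=here()
bar=lambda t:sp(.045-.086*np.cos(t),.036+.086*np.sin(t))
print('bar-tcp err', (p0-bar(0))@xs,(p0-bar(0))@Z)
# the tool turns upright with the leg: lean -33 -> 0 by th=.9
def rows(ths):
    for t in ths:
        a=np.radians(-33+33*min(1,t/1.2)); q=rot(a)*rot(np.radians(-33)).inv()*q0
        o=q*q0.inv(); print(round(t,2),rel(bar(t)+o.apply(p0-bar(0)),q,p0,q0))
rows(np.r_[np.arange(.15,1.66,.15),1.66])
E
```

```text
{'time': 12.35, 'q': [0.2879, 0.7854, 1.4512, -0.4039, 1.3487, -0.6011], 'position': [0.4776, 0.1636, 0.0268], 'tool_rot': [0.2383, 0.9295, -0.2733, -0.0678], 'contact_force': [2.9311, 6.4363, -3.1207], 'finger_gap': 0.0101, 'grasp_force': 40.0}
bar-tcp err -0.0038338500279545386 -0.00915470628128677
0.15 [-0.0, -0.011, -0.023, -0.144, 0.0, 0.001]
0.3 [-0.0, -0.018, -0.048, -0.288, 0.0, 0.001]
0.45 [-0.0, -0.022, -0.073, -0.432, 0.001, 0.002]
0.6 [-0.0, -0.022, -0.1, -0.576, 0.001, 0.002]
0.75 [-0.001, -0.018, -0.126, -0.72, 0.001, 0.003]
0.9 [-0.001, -0.01, -0.152, -0.864, 0.001, 0.003]
1.05 [-0.001, 0.001, -0.176, -1.008, 0.002, 0.004]
1.2 [-0.001, 0.016, -0.199, -1.152, 0.002, 0.005]
1.35 [-0.001, 0.032, -0.219, -1.152, 0.002, 0.005]
1.5 [-0.001, 0.052, -0.236, -1.152, 0.002, 0.005]
1.65 [-0.001, 0.074, -0.25, -1.152, 0.002, 0.005]
1.66 [-0.001, 0.075, -0.25, -1.152, 0.002, 0.005]
```

```bash
python3 - <<'E'
from h import *
p0,q0=here()
bar=lambda t:sp(.045-.086*np.cos(t),.036+.086*np.sin(t))
for t in np.r_[np.arange(.17,1.66,.17),1.66]:
    a=np.radians(np.interp(t,[.45,1.3],[-33,-12])); q=rot(a)*rot(np.radians(-33)).inv()*q0
    o=q*q0.inv(); print(round(t,2),rel(bar(t)+o.apply(p0-bar(0)),q,p0,q0))
E
```

```text
0.17 [-0.0, -0.014, -0.026, 0.0, 0.0, 0.0]
0.34 [-0.0, -0.023, -0.054, 0.0, 0.0, 0.0]
0.51 [-0.0, -0.026, -0.083, -0.052, 0.0, 0.0]
0.68 [-0.0, -0.024, -0.112, -0.198, 0.0, 0.001]
0.85 [-0.001, -0.017, -0.141, -0.345, 0.001, 0.001]
1.02 [-0.001, -0.006, -0.169, -0.492, 0.001, 0.002]
1.19 [-0.001, 0.011, -0.195, -0.638, 0.001, 0.003]
1.36 [-0.001, 0.03, -0.218, -0.733, 0.001, 0.003]
1.53 [-0.001, 0.053, -0.236, -0.733, 0.001, 0.003]
1.66 [-0.001, 0.072, -0.248, -0.733, 0.001, 0.003]
```

drive_tool(deltas=[[0,-0.014,-0.026,0,0,0],[0,-0.023,-0.054,0,0,0],[0,-0.026,-0.083,-0.052,0,0],[0,-0.024,-0.112,-0.198,0,0],[0,-0.017,-0.141,-0.345,0,0]])

```text
time: 12.85
position: [0.4924, 0.1908, 0.0906]
tool_rot: [0.243, 0.95, -0.192, -0.047]
contact_force: [7.2, 3.2, -14.6]
finger_gap: 0.0102
grasp_force: 40.0
```

```bash
python3 - <<'E'
from h import *
p0,q0=here(); st()
bar=lambda t:sp(.045-.086*np.cos(t),.036+.086*np.sin(t))
ang=lambda t:np.radians(np.interp(t,[.45,1.3],[-33,-12]))
q=rot(ang(.85)); 
tip=p0+.00994*(-q0.apply([0,0,1])); v=tip-sp(.045,.036); print('leg est',np.arctan2(v[2],-v@xs),np.hypot(v[2],v@xs))
for t in np.r_[np.arange(1.02,1.66,.17),1.66]:
    o=rot(ang(t))*q.inv(); print(round(t,2),rel(bar(t)+o.apply(p0-bar(.85)),o*q0,p0,q0))
E
```

```text
{'time': 12.85, 'q': [0.2795, 0.653, 1.4358, -0.2886, 1.3463, -0.6836], 'position': [0.4924, 0.1908, 0.0906], 'tool_rot': [0.2431, 0.9497, -0.1916, -0.047], 'contact_force': [7.2249, 3.2091, -14.6054], 'finger_gap': 0.0102, 'grasp_force': 39.9937}
leg est 0.8581844099862176 0.08428902508134753
1.02 [-0.0, 0.016, -0.025, -0.147, 0.0, 0.001]
1.19 [-0.0, 0.037, -0.048, -0.293, 0.0, 0.001]
1.36 [-0.0, 0.06, -0.067, -0.388, 0.0, 0.002]
1.53 [-0.0, 0.086, -0.082, -0.388, 0.0, 0.002]
1.66 [-0.0, 0.106, -0.09, -0.388, 0.0, 0.002]
```

drive_tool(deltas=[[0,0.016,-0.026,-0.147,0,0],[0,0.037,-0.05,-0.293,0,0],[0,0.06,-0.07,-0.388,0,0],[0,0.086,-0.085,-0.388,0,0],[0,0.106,-0.092,-0.388,0,0],[0,0.108,-0.092,-0.388,0,0],[0,0.108,-0.092,-0.388,0,0]])

```text
time: 13.55
position: [0.5251, 0.2496, 0.1141]
tool_rot: [0.247, 0.964, -0.1, -0.023]
contact_force: [0.2, -1.3, 10.7]
finger_gap: 0.01
grasp_force: 40.0
```

```bash
python3 - <<'E'
from h import *
p0,q0=here(); st()
tip=p0+.00994*(-q0.apply([0,0,1])); v=tip-sp(.045,.036); print('leg est',np.arctan2(v[2],-v@xs),np.hypot(v[2],v@xs))
E
```

```text
{'time': 13.55, 'q': [0.3055, 0.6433, 1.3417, -0.1519, 1.3052, -0.7132], 'position': [0.5251, 0.2496, 0.1141], 'tool_rot': [0.2467, 0.9636, -0.1004, -0.0226], 'contact_force': [0.2265, -1.3241, 10.7273], 'finger_gap': 0.01, 'grasp_force': 40.001}
leg est 1.6884325472317934 0.08848465944193089
```

drive_tool(deltas=[[0,0,0,0,0,0],[0,0,0,0,0,0],[0,0,0,0,0,0],[0,0,-0.05,0,0,0],[0,0,-0.12,0,0,0],[0,0,-0.2,0,0,0],[0,0,-0.3,0,0,0],[0,0,-0.4,0,0,0],[0,0,-0.45,0,0,0],[0,0,-0.45,0,0,0]], jaw=0.4)

```text
time: 14.55
position: [0.5464, 0.2913, 0.3355]
tool_rot: [0.247, 0.964, -0.099, -0.022]
contact_force: [0.4, 0.0, -0.7]
finger_gap: 0.0266
grasp_force: 0.0
```

```bash
python3 - <<'E'
from h import *
st(); Q=R.from_quat([.2425,.9543,.1689,.0442]); pr=np.array([.4374,.0926,.2312])
back=lambda d:pr-d*Q.apply([0,0,1])
plan((back(.12)+.03*Z+.04*xs,rot(0.1)),(back(.1),Q),(pr,Q))
s=snap('scene','s5.png'); f=s['frame'][180:350,260:400]; cv2.imwrite('pics/z5.png',cv2.resize(f[:,:,::-1],None,fx=3.5,fy=3.5,interpolation=cv2.INTER_CUBIC))
t=0
bar=sp(.045-.086*np.cos(1.66),.036+.086*np.sin(1.66)); print(proj(s,bar)-[260,180])
E
```

```text
{'time': 14.55, 'q': [0.3564, 0.6094, 0.8208, -0.1435, 1.8579, -0.7438], 'position': [0.5464, 0.2913, 0.3355], 'tool_rot': [0.2467, 0.9638, -0.0989, -0.0215], 'contact_force': [0.3843, 0.0279, -0.6767], 'finger_gap': 0.0266, 'grasp_force': 0.0}
[0.0, -0.462, 0.016, -0.605, 0.015, 0.001] mm 231 deg 17
[-0.0, -0.076, 0.09, -0.502, -0.003, -0.008] mm 59 deg 14
[-0.0, 0.0, 0.2, 0.0, 0.0, 0.0] mm 100 deg 0
[42.87976894 95.32843536]
```

View pics/z5.png

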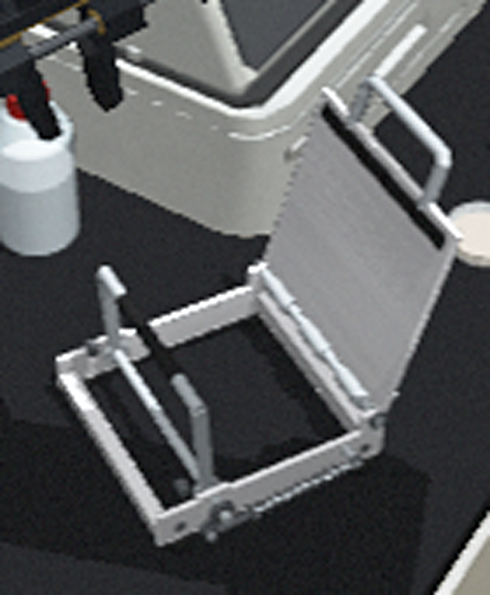

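The leg stands upright at its stop, with the bar at crop (150,335) as predicted, and the deck is still leaning back. I'll regrip the handle.

drive_tool(deltas=[[0,-0.08,0.003,-0.1,0,0],[0,-0.17,0.006,-0.25,0,0],[0,-0.26,0.01,-0.4,0,0],[0,-0.35,0.013,-0.5,0.01,0],[0,-0.42,0.016,-0.605,0.015,0],[0,-0.462,0.016,-0.605,0.015,0],[0,-0.462,0.016,-0.605,0.015,0],[0,-0.462,0.016,-0.605,0.015,0]])

```text
time: 15.4
position: [0.4362, 0.091, 0.3707]
tool_rot: [0.249, 0.967, 0.046, 0.009]
contact_force: [0.5, 0.1, -1.1]
finger_gap: 0.0261
grasp_force: 0.0
```

drive_tool(deltas=[[0,-0.03,0.03,-0.2,0,0],[0,-0.06,0.06,-0.4,0,0],[0,-0.076,0.09,-0.502,0,-0.008],[0,-0.076,0.09,-0.502,0,-0.008],[0,-0.076,0.09,-0.502,0,-0.008]])

```text
time: 15.9
position: [0.4204, 0.0621, 0.3235]
tool_rot: [0.243, 0.955, 0.167, 0.04]
contact_force: [0.4, 0.7, 0.9]
finger_gap: 0.0266
grasp_force: 0.0
```

```bash
python3 - <<'E'
from h import *
st(); Q=R.from_quat([.2425,.9543,.1689,.0442]); pr=np.array([.4374,.0926,.2312])
plan((pr,Q))
E
```

```text
{'time': 15.9, 'q': [-0.3413, -0.0624, 1.7436, 0.3452, 1.4185, -1.4596], 'position': [0.4204, 0.0621, 0.3235], 'tool_rot': [0.2429, 0.9548, 0.1668, 0.0401], 'contact_force': [0.4322, 0.7052, 0.8899], 'finger_gap': 0.0266, 'grasp_force': 0.0}
[-0.002, 0.003, 0.197, -0.012, -0.014, -0.003] mm 99 deg 1
```

drive_tool(deltas=[[-0.002,0.003,0.05,-0.01,-0.01,0],[-0.002,0.003,0.1,-0.01,-0.01,0],[-0.002,0.003,0.15,-0.01,-0.01,0],[-0.002,0.003,0.185,-0.01,-0.01,0],[-0.002,0.003,0.197,-0.01,-0.01,0],[-0.002,0.003,0.197,-0.01,-0.01,0]])

```text
time: 16.5
position: [0.4376, 0.0927, 0.2315]
tool_rot: [0.242, 0.954, 0.169, 0.043]
contact_force: [0.5, -0.3, -0.1]
finger_gap: 0.0266
grasp_force: 0.0
```

drive_tool(deltas=[[0,0,0,0,0,0],[0,0,0,0,0,0],[0,0,0,0,0,0],[0,0,0,0,0,0],[0,0,0,0,0,0]], jaw=1, newtons=30)

```text
time: 17.0
position: [0.4377, 0.0916, 0.2321]
tool_rot: [0.243, 0.954, 0.169, 0.045]
contact_force: [-1.7, -1.7, 5.1]
finger_gap: 0.0089
grasp_force: 30.0
```

```bash
python3 - <<'E'
from h import *
st(); p0,q0=here()
for t in [1.8,1.7,1.6,1.48,1.36,1.24,1.12,1.0,.9,.8,.72,.66,.6,.56,.53,.51]: print(t,rel(p0+handle(t)-handle(1.845),q0,p0,q0)[:3])
E
```

```text
{'time': 17.0, 'q': [-0.2547, 0.0457, 1.8806, 0.3736, 1.151, -1.469], 'position': [0.4377, 0.0916, 0.2321], 'tool_rot': [0.2432, 0.9541, 0.169, 0.0446], 'contact_force': [-1.6801, -1.7364, 5.1248], 'finger_gap': 0.0089, 'grasp_force': 29.9951}
1.8 [-0.0, 0.018, 0.001]
1.7 [-0.0, 0.056, 0.008]
1.6 [-0.0, 0.094, 0.018]
1.48 [-0.0, 0.138, 0.034]
1.36 [-0.0, 0.18, 0.056]
1.24 [-0.0, 0.218, 0.083]
1.12 [-0.0, 0.253, 0.114]
1.0 [-0.0, 0.285, 0.15]
0.9 [-0.0, 0.307, 0.182]
0.8 [-0.0, 0.326, 0.216]
0.72 [-0.0, 0.339, 0.244]
0.66 [-0.0, 0.347, 0.267]
0.6 [-0.0, 0.354, 0.289]
0.56 [-0.0, 0.358, 0.304]
0.53 [-0.0, 0.36, 0.316]
0.51 [-0.0, 0.362, 0.323]
```

drive_tool(deltas=[[0,0.018,0.001,0,0,0],[0,0.056,0.008,0,0,0],[0,0.094,0.018,0,0,0],[0,0.138,0.034,0,0,0],[0,0.18,0.056,0,0,0],[0,0.218,0.083,0,0,0],[0,0.253,0.114,0,0,0],[0,0.285,0.15,0,0,0],[0,0.307,0.182,0,0,0],[0,0.326,0.216,0,0,0]])

```text
time: 18.0
position: [0.5297, 0.2585, 0.1852]
tool_rot: [0.243, 0.954, 0.168, 0.045]
contact_force: [6.4, -9.1, -6.0]
finger_gap: 0.0088
grasp_force: 30.0
```

drive_tool(deltas=[[0,0.007,0.014,0,0,0],[0,0.013,0.028,0,0,0],[0,0.021,0.051,0,0,0],[0,0.028,0.073,0,0,0],[0,0.032,0.088,0,0,0],[0,0.034,0.098,0,0,0],[0,0.035,0.103,0,0,0],[0,0.035,0.103,0,0,0]])

```text
time: 18.8
position: [0.5447, 0.2854, 0.1449]
tool_rot: [0.243, 0.955, 0.166, 0.044]
contact_force: [-17.2, -32.8, 24.0]
finger_gap: 0.0084
grasp_force: 30.0
```

```bash
python3 - <<'E'
from h import *
p0,q0=here(); st(); v=p0-np.array([.4377,.0916,.2321])+handle(1.845)-HINGE; print('r',np.hypot(v@xs,v[2]),'ang',np.arctan2(v[2],v@xs),'y',v@ys)
E
```

```text
{'time': 18.8, 'q': [0.1841, 0.4669, 1.5746, 0.3382, 0.9029, -1.0734], 'position': [0.5447, 0.2854, 0.1449], 'tool_rot': [0.2427, 0.9548, 0.166, 0.0441], 'contact_force': [-17.1931, -32.8456, 24.0223], 'finger_gap': 0.0084, 'grasp_force': 29.9961}
r 0.1936194589467286 ang 0.54687707395645 y -0.0006471690004162117
```

drive_tool(deltas=[[0,-0.006,-0.001,0,0,0],[0,-0.012,-0.002,0,0,0],[0,-0.012,-0.002,0,0,0]])

```text
time: 19.1
position: [0.5444, 0.2847, 0.1456]
tool_rot: [0.244, 0.953, 0.172, 0.047]
contact_force: [5.6, 4.6, 11.3]
finger_gap: 0.0089
grasp_force: 30.0
```

```bash
python3 - <<'E'
from h import *
p0,q0=here(); st(); v=p0-np.array([.4377,.0916,.2321])+handle(1.845)-HINGE; print('r',np.hypot(v@xs,v[2]),'ang',np.arctan2(v[2],v@xs))
s=snap('scene','s6.png'); get_image('top')
for c in ('scene','top'):
  for n in ('deck_handle','ledge_foot','dish'): print(c,n,[(np.round(x['xyz'],3).tolist(),round(x['p'],2)) for x in spot_in(c,n)][:3])
E
```

```text
{'time': 19.1, 'q': [0.1796, 0.4606, 1.586, 0.3529, 0.89, -1.0864], 'position': [0.5444, 0.2847, 0.1456], 'tool_rot': [0.2435, 0.9534, 0.1718, 0.0473], 'contact_force': [5.5827, 4.6297, 11.2521], 'finger_gap': 0.0089, 'grasp_force': 29.9901}
r 0.19331778678413072 ang 0.5518086730794584
scene deck_handle [([0.48, 0.207, 0.096], 0.81)]
scene ledge_foot [([0.481, 0.208, 0.099], 0.87)]
scene dish [([0.426, -0.062, 0.017], 0.88), ([0.705, 0.273, 0.014], 0.74), ([0.414, 0.399, 0.017], 0.71)]
top deck_handle []
top ledge_foot [([0.514, 0.137, 0.074], 0.68)]
top dish [([0.428, -0.069, 0.011], 0.93), ([0.705, 0.265, 0.016], 0.86), ([0.417, 0.4, 0.017], 0.77)]
```

drive_tool(deltas=[[0,0,0.002,0,0,0],[0,0,0.002,0,0,0],[0,0,0.002,0,0,0],[0,0,-0.03,0,0,0],[0,0,-0.1,0,0,0],[0,0,-0.18,0,0,0],[0,0,-0.26,0,0,0],[0,0,-0.34,0,0,0],[0,0,-0.4,0,0,0],[0,0,-0.4,0,0,0]], jaw=0.5)

```text
time: 20.5
position: [0.5091, 0.2223, 0.3355]
tool_rot: [0.243, 0.954, 0.17, 0.048]
contact_force: [-0.2, 0.1, -0.1]
finger_gap: 0.0222
grasp_force: 0.0
```

```bash
cat >> h.py <<'E'
def rotd(a): # tool x up the slope, y=-ys, leaning a towards the hinge
    z=np.sin(a)*xs-np.cos(a)*Z; y=-ys; return R.from_matrix(np.c_[np.cross(y,z),y,z])
DISH=np.array([.4263,-.0722,0])
E
python3 - <<'E'
from h import *
p0,q0=here(); st()
w=p0+(DISH-p0)*.45; w[2]=.36
v1=(w,rotd(0)); 
h1=q0*R.from_rotvec((q0.inv()*rot(0)).as_rotvec())
ws=[(p0+[0,0,.03],rot(0)),(p0+(DISH-p0)*.3+[0,0,.03],rot(0)*R.from_rotvec([0,0,.47])),(p0+(DISH-p0)*.55,rot(0)*R.from_rotvec([0,0,.94])),(np.r_[(p0+(DISH-p0)*.8)[:2],.28],rot(0)*R.from_rotvec([0,0,1.4])),(DISH+[0,0,.2],rotd(0)),(DISH+[0,0,.1],rotd(0)),(DISH+[0,0,.004],rotd(0))]
plan(*ws)
E
```

```text
{'time': 20.5, 'q': [0.0666, 0.1851, 1.451, 0.3036, 1.314, -1.0545], 'position': [0.5091, 0.2223, 0.3355], 'tool_rot': [0.243, 0.9538, 0.1701, 0.0476], 'contact_force': [-0.219, 0.1432, -0.0806], 'finger_gap': 0.0222, 'grasp_force': 0.0}
[-0.0, 0.021, -0.056, 0.71, 0.016, 0.005] mm 30 deg 20
[-0.041, -0.179, 0.201, 0.0, 0.0, 0.94] mm 136 deg 27
[-0.098, -0.117, 0.228, 0.0, 0.0, 0.94] mm 137 deg 27
[-0.141, -0.06, -0.258, 0.0, 0.0, 0.92] mm 150 deg 26
[-0.122, 0.007, 0.16, 0.0, 0.0, 0.342] mm 101 deg 10
[0.0, 0.0, 0.2, 0.0, 0.0, 0.0] mm 100 deg 0
[0.0, 0.0, 0.192, 0.0, 0.0, 0.0] mm 96 deg 0
```

drive_tool(deltas=[[0,0.007,-0.02,0.25,0,0],[0,0.014,-0.04,0.5,0,0],[0,0.021,-0.056,0.71,0.016,0],[0,0.021,-0.056,0.71,0.016,0]], jaw=-1)

```text
time: 20.9
position: [0.5093, 0.2247, 0.3601]
tool_rot: [0.245, 0.969, -0.002, -0.004]
contact_force: [-0.8, -0.1, 0.4]
finger_gap: 0.0517
grasp_force: 0.0
```

drive_tool(deltas=[[-0.01,-0.05,0,0,0,0.25],[-0.02,-0.1,0,0,0,0.5],[-0.03,-0.15,0,0,0,0.75],[-0.041,-0.179,0,0,0,0.94],[-0.041,-0.179,0,0,0,0.94]])

```text
time: 21.4
position: [0.4836, 0.1336, 0.36]
tool_rot: [0.467, 0.884, -0.001, -0.003]
contact_force: [0.7, -0.9, 0.1]
finger_gap: 0.0878
grasp_force: 0.0
```

drive_tool(deltas=[[-0.025,-0.03,0,0,0,0.25],[-0.05,-0.06,0,0,0,0.5],[-0.075,-0.09,0,0,0,0.75],[-0.098,-0.117,0,0,0,0.94],[-0.098,-0.117,0,0,0,0.94]])

```text
time: 21.9
position: [0.4635, 0.0609, 0.3603]
tool_rot: [0.659, 0.752, -0.002, -0.003]
contact_force: [-0.4, 0.7, 0.2]
finger_gap: 0.088
grasp_force: 0.0
```

drive_tool(deltas=[[-0.035,-0.015,0,0,0,0.25],[-0.07,-0.03,0,0,0,0.5],[-0.105,-0.045,0,0,0,0.75],[-0.141,-0.06,0,0,0,0.92],[-0.141,-0.06,0,0,0,0.92],[-0.141,-0.06,0,0,0,0.92]])

```text
time: 22.5
position: [0.4436, -0.0115, 0.3607]
tool_rot: [0.812, 0.584, -0.003, -0.002]
contact_force: [-0.1, -0.3, 0.3]
finger_gap: 0.0877
grasp_force: 0.0
```

```bash
python3 - <<'E'
from h import *
st(); plan((DISH+[0,0,.12],rotd(0)),(DISH+[0,0,.004],rotd(0)))
t=snap('top','t7.png'); s=snap('scene','s7.png')
for c in ('scene','top'):
  for n in ('deck_handle','ledge_foot','deck_hinge','prop_leg'): print(c,n,[(np.round(x['xyz'],3).tolist(),round(x['p'],2)) for x in spot_in(c,n)][:3])
a=t['frame'][225:325,220:330,::-1]; b=s['frame'][225:335,260:370,::-1]
a=cv2.resize(a,(400,364),interpolation=cv2.INTER_CUBIC); b=cv2.resize(b,(400,400),interpolation=cv2.INTER_CUBIC)
o=np.zeros((400,800,3),np.uint8); o[:364,:400]=a; o[:,400:]=b; cv2.imwrite('pics/z7.png',o)
th=.525
def dk(x,z,y): return HINGE+(x*np.cos(th)-z*np.sin(th))*xs+(x*np.sin(th)+z*np.cos(th))*Z+y*ys
for nm,pt in {'handle':dk(.196,.003,0),'A':dk(.162,-.004,-.083),'B':dk(.162,-.004,.083),'C':dk(.004,-.004,.083),'D':dk(.004,-.004,-.083),'L':dk(.010,-.004,0),'L+':dk(.010,-.004,.075),'L-':dk(.01,-.004,-.075)}.items():
    print(nm,((proj(t,pt)-[220,225])*400/110).round(0),((proj(s,pt)-[260,225])*400/110+[400,0]).round(0))
E
```

```text
{'time': 22.5, 'q': [-0.2901, 0.0726, 1.4768, -0.0016, 1.5992, 0.0326], 'position': [0.4436, -0.0115, 0.3607], 'tool_rot': [0.8115, 0.5843, -0.0028, -0.0023], 'contact_force': [-0.103, -0.2907, 0.2519], 'finger_gap': 0.0877, 'grasp_force': 0.0}
[-0.125, 0.009, 0.482, -0.014, 0.005, 0.357] mm 249 deg 10
[0.0, 0.0, 0.232, 0.0, 0.0, 0.0] mm 116 deg 0
scene deck_handle [([0.496, 0.208, 0.103], 0.73)]
scene ledge_foot [([0.494, 0.211, 0.104], 0.49)]
scene deck_hinge [([0.494, 0.211, 0.105], 0.81), ([0.713, 0.131, 0.092], 0.61)]
scene prop_leg [([0.47, 0.279, 0.076], 0.55)]
top deck_handle [([0.5, 0.203, 0.099], 0.66)]
top ledge_foot [([0.498, 0.199, 0.104], 0.67)]
top deck_hinge [([0.496, 0.2, 0.103], 0.72)]
top prop_leg []
handle [79. 99.] [505. 169.]
A [173.  23.] [485.  97.]
B [ 54. 222.] [605. 270.]
C [228. 324.] [787. 272.]
D [340. 131.] [662. 113.]
L [278. 223.] [716. 189.]
L+ [227. 310.] [774. 264.]
L- [328. 136.] [662. 119.]
```

View pics/z7.png

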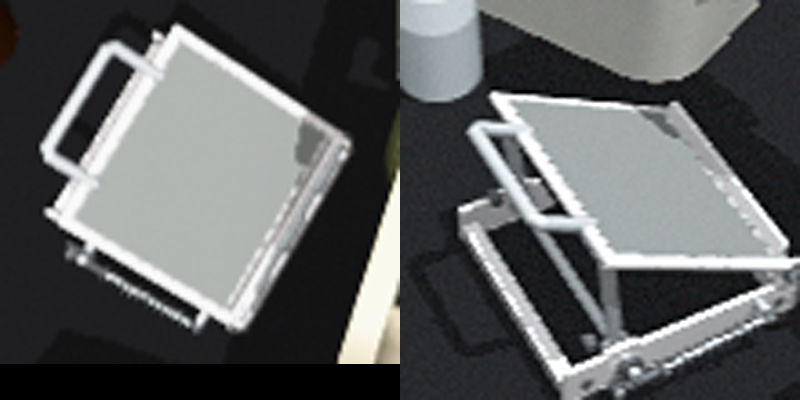

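The deck stands on the leg: its handle is at crop (78,98) in the top view and its plate corners match the model for about 0.52 rad. The ledge foot line runs near top crop (281,222) and scene crop (716,185), also close to the model. I'll triangulate these and move over the dish at the same time.

```bash
python3 - <<'E'
from h import *
t=get_image('top');s=get_image('scene'); k=110/400
T=lambda u,v:(t,220+u*k,225+v*k); S=lambda u,v:(s,260+(u-400)*k,225+v*k)
for nm,o in {'A':(T(177,27),S(491,95)),'B':(T(60,222),S(608,265)),'HM':(T(78,98),S(503,174)),'L':(T(281,222),S(716,185))}.items():
    p=tri(*o)-HINGE; x,z=p@xs,p[2]; r=np.hypot(x,z); a=np.arctan2(z,x); th=.525
    print(nm,'deck x %.4f z %.4f y %.4f'%(x*np.cos(th)+z*np.sin(th),-x*np.sin(th)+z*np.cos(th),p@ys),'ang',a)
E
```

```text
A deck x 0.1590 z -0.0012 y -0.0819 ang 0.5173745783506642
B deck x 0.1591 z -0.0021 y 0.0810 ang 0.5120918066248921
HM deck x 0.1949 z -0.0016 y -0.0005 ang 0.5168644716256843
L deck x 0.0094 z -0.0020 y -0.0018 ang 0.3109543060467612
```

drive_tool(deltas=[[-0.04,0,0.06,0,0,0.15],[-0.08,0.005,0.14,-0.01,0,0.3],[-0.125,0.009,0.23,-0.014,0,0.357],[-0.125,0.009,0.32,-0.014,0,0.357],[-0.125,0.009,0.4,-0.014,0,0.357],[-0.125,0.009,0.46,-0.014,0,0.357],[-0.125,0.009,0.482,-0.014,0,0.357],[-0.125,0.009,0.482,-0.014,0,0.357]])

```text
time: 23.9
position: [0.4255, -0.073, 0.1196]
tool_rot: [0.862, 0.508, -0.002, 0.0]
contact_force: [-0.0, -0.1, 0.8]
finger_gap: 0.0878
grasp_force: 0.0
```

```bash
python3 - <<'E'
from h import *
st(); plan((DISH+[0,0,.004],rotd(0)))
E
```

```text
{'time': 23.9, 'q': [-0.4407, 0.2573, 1.9189, -0.0042, 0.9668, 0.0674], 'position': [0.4255, -0.073, 0.1196], 'tool_rot': [0.8615, 0.5077, -0.0018, 0.0003], 'contact_force': [-0.0425, -0.0801, 0.8207], 'finger_gap': 0.0878, 'grasp_force': 0.0}
[0.003, 0.001, 0.231, -0.003, 0.007, -0.008] mm 116 deg 0
```

drive_tool(deltas=[[0.003,0.001,0.06,0,0.007,-0.008],[0.003,0.001,0.12,0,0.007,-0.008],[0.003,0.001,0.17,0,0.007,-0.008],[0.003,0.001,0.21,0,0.007,-0.008],[0.003,0.001,0.231,0,0.007,-0.008],[0.003,0.001,0.231,0,0.007,-0.008],[0.003,0.001,0.231,0,0.007,-0.008]])

```text
time: 24.6
position: [0.4276, -0.0727, 0.0057]
tool_rot: [0.86, 0.51, 0.001, 0.001]
contact_force: [-0.4, -0.4, 1.1]
finger_gap: 0.0877
grasp_force: 0.0
```

drive_tool(deltas=[[0,0,0,0,0,0],[0,0,0,0,0,0],[0,0,0,0,0,0],[0,0,0,0,0,0],[0,0,0,0,0,0],[0,0,0,0,0,0]], jaw=1, newtons=12)

```text
time: 25.2
position: [0.4269, -0.0725, 0.0048]
tool_rot: [0.86, 0.51, 0.0, 0.0]
contact_force: [-0.9, 0.1, 6.4]
finger_gap: 0.0618
grasp_force: 12.0
```

```bash
python3 - <<'E'
from h import *
st(); p0,q0=here(); th=.515
def dk(x,z,y=0): return HINGE+(x*np.cos(th)-z*np.sin(th))*xs+(x*np.sin(th)+z*np.cos(th))*Z+y*ys
goal=dk(.0435,.004); Q=rotd(th); n=-Q.apply([0,0,1]); pre=goal+.08*n
up=p0+.2*Z; 
print(goal,pre)
plan((up,rotd(0)),(np.r_[pre[:2],.26],rotd(.25)),(pre,Q),(goal+.01*n,Q))
E
```

```text
{'time': 25.2, 'q': [-0.4401, 0.4817, 1.9981, 0.0001, 0.6608, 0.0614], 'position': [0.4269, -0.0725, 0.0048], 'tool_rot': [0.8605, 0.5095, 0.0003, 0.0004], 'contact_force': [-0.8748, 0.1009, 6.4221], 'finger_gap': 0.0618, 'grasp_force': 12.0016}
[0.47809348 0.16421941 0.07690644] [0.45915106 0.12966852 0.14652985]
[0.0, 0.0, -0.4, 0.002, -0.0, -0.0] mm 200 deg 0
[0.385, -0.138, -0.11, 0.0, 0.5, 0.0] mm 212 deg 14
[-0.056, 0.0, 0.22, -0.0, 0.53, -0.0] mm 113 deg 15
[-0.0, -0.0, 0.14, 0.0, 0.0, 0.0] mm 70 deg 0
```

drive_tool(deltas=[[0,0,-0.02,0,0,0],[0,0,-0.07,0,0,0],[0,0,-0.14,0,0,0],[0,0,-0.21,0,0,0],[0,0,-0.28,0,0,0],[0,0,-0.35,0,0,0],[0,0,-0.4,0,0,0],[0,0,-0.4,0,0,0]])

```text
time: 26.0
position: [0.4276, -0.0728, 0.2078]
tool_rot: [0.86, 0.51, 0.002, 0.003]
contact_force: [0.3, 0.4, -1.5]
finger_gap: 0.0619
grasp_force: 12.0
```

drive_tool(deltas=[[0.04,-0.015,-0.012,0,0.04,0],[0.1,-0.04,-0.03,0,0.12,0],[0.17,-0.06,-0.05,0,0.2,0],[0.24,-0.085,-0.07,0,0.3,0],[0.31,-0.11,-0.09,0,0.4,0],[0.36,-0.13,-0.1,0,0.47,0],[0.385,-0.138,-0.11,0,0.5,0],[0.385,-0.138,-0.11,0,0.5,0]])

```text
time: 26.8
position: [0.4585, 0.1302, 0.2593]
tool_rot: [0.853, 0.506, 0.107, -0.063]
contact_force: [-1.2, -0.5, -1.0]
finger_gap: 0.0621
grasp_force: 12.0
```

```bash
python3 - <<'E'
from h import *
st(); th=.515
def dk(x,z,y=0): return HINGE+(x*np.cos(th)-z*np.sin(th))*xs+(x*np.sin(th)+z*np.cos(th))*Z+y*ys
goal=dk(.0435,.004); Q=rotd(th); n=-Q.apply([0,0,1])
plan((goal+.06*n,Q),(goal+.01*n,Q))
E
```

```text
{'time': 26.8, 'q': [-0.0938, 0.1035, 1.7232, 0.2436, 1.2238, 0.3337], 'position': [0.4585, 0.1302, 0.2593], 'tool_rot': [0.8534, 0.5061, 0.1072, -0.0634], 'contact_force': [-1.1651, -0.4903, -0.9608], 'finger_gap': 0.0621, 'grasp_force': 12.0001}
[-0.045, 0.002, 0.257, -0.0, 0.531, 0.003] mm 131 deg 15
[-0.0, -0.0, 0.1, 0.0, 0.0, 0.0] mm 50 deg 0
```

drive_tool(deltas=[[-0.03,0,0.02,0,0.15,0],[-0.045,0,0.06,0,0.3,0],[-0.045,0.002,0.12,0,0.45,0],[-0.045,0.002,0.18,0,0.531,0],[-0.045,0.002,0.235,0,0.531,0],[-0.045,0.002,0.257,0,0.531,0],[-0.045,0.002,0.257,0,0.531,0]])

```text
time: 27.5
position: [0.464, 0.1375, 0.1284]
tool_rot: [0.832, 0.492, 0.218, -0.13]
contact_force: [1.1, -0.1, -0.9]
finger_gap: 0.0617
grasp_force: 12.0
```

drive_tool(deltas=[[0,0,0.02,0,0,0],[0,0,0.05,0,0,0],[0,0,0.08,0,0,0],[0,0,0.09,0,0,0],[0,0,0.09,0,0,0]])

```text
time: 28.0
position: [0.4753, 0.1575, 0.0905]
tool_rot: [0.832, 0.493, 0.22, -0.13]
contact_force: [-0.6, 0.0, 0.4]
finger_gap: 0.062
grasp_force: 12.0
```

```bash
python3 - <<'E'
from h import *
st(); th=.515
def dk(x,z,y=0): return HINGE+(x*np.cos(th)-z*np.sin(th))*xs+(x*np.sin(th)+z*np.cos(th))*Z+y*ys
goal=dk(.0435,.004); Q=rotd(th)
plan((goal,Q))
E
```

```text
{'time': 28.0, 'q': [-0.1606, 0.3459, 2.0079, 0.7488, 0.7511, -0.2101], 'position': [0.4753, 0.1575, 0.0905], 'tool_rot': [0.8318, 0.493, 0.2196, -0.1296], 'contact_force': [-0.557, 0.0434, 0.3727], 'finger_gap': 0.062, 'grasp_force': 11.9999}
[-0.001, -0.002, 0.031, 0.001, -0.001, 0.002] mm 15 deg 0
```

drive_tool(deltas=[[0,0,0.008,0,0,0],[0,0,0.015,0,0,0],[0,0,0.019,0,0,0],[0,0,0.022,0,0,0],[0,0,0.022,0,0,0]])

```text
time: 28.5
position: [0.4782, 0.1618, 0.0818]
tool_rot: [0.832, 0.493, 0.22, -0.129]
contact_force: [-6.4, -5.5, 11.5]
finger_gap: 0.0618
grasp_force: 12.0
```

drive_tool(deltas=[[0,0,0.003,0,0,0],[0,0,0.005,0,0,0],[0,0,0.005,0,0,0]])

```text
time: 28.8
position: [0.4788, 0.1629, 0.0798]
tool_rot: [0.832, 0.493, 0.22, -0.129]
contact_force: [-5.8, -5.6, 13.2]
finger_gap: 0.0619
grasp_force: 12.0
```

drive_tool(deltas=[[0,0,0.003,0,0,0],[0,0,0.004,0,0,0],[0,0,0.004,0,0,0]])

```text
time: 29.1
position: [0.4792, 0.1635, 0.0784]
tool_rot: [0.832, 0.493, 0.221, -0.129]
contact_force: [-12.5, -10.1, 21.3]
finger_gap: 0.0616
grasp_force: 16.5
```

```bash
python3 - <<'E'
from h import *
st(); p0,q0=here(); th=.515; p=p0-HINGE; x,z=p@xs,p[2]
print('tcp deck x',x*np.cos(th)+z*np.sin(th),'z',-x*np.sin(th)+z*np.cos(th),'y',p@ys)
t=snap('top','t8.png'); s=snap('scene','s8.png')
for c in ('scene','top'): print(c,[(np.round(q['xyz'],3).tolist(),round(q['p'],2)) for q in spot_in(c,'dish')][:3])
b=s['frame'][215:315,280:390,::-1]
cv2.imwrite('pics/z8.png',cv2.resize(b,None,fx=6,fy=5.9,interpolation=cv2.INTER_CUBIC))
E
```

```text
{'time': 29.1, 'q': [-0.1445, 0.3783, 2.0043, 0.7753, 0.7213, -0.2298], 'position': [0.4792, 0.1635, 0.0784], 'tool_rot': [0.8316, 0.493, 0.2205, -0.1291], 'contact_force': [-12.4884, -10.1331, 21.3307], 'finger_gap': 0.0616, 'grasp_force': 16.5314}
tcp deck x 0.04422295306624316 z 0.005363924332280664 y -0.0013178492162013947
scene [([0.706, 0.272, 0.015], 0.94), ([0.477, 0.167, 0.097], 0.85), ([0.413, 0.396, 0.016], 0.68)]
top [([0.413, 0.397, 0.017], 0.94), ([0.482, 0.172, 0.1], 0.71), ([0.706, 0.268, 0.016], 0.69)]
```

View pics/z8.png

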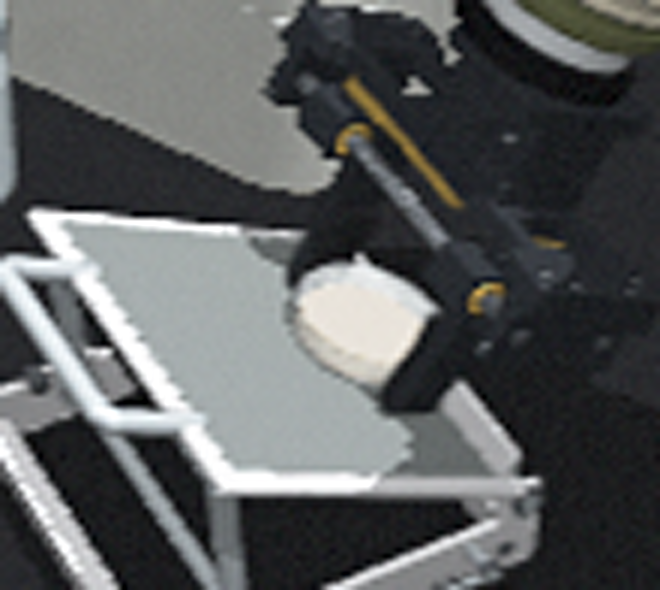

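The dish sits flat on the mat between the fingers at crop (365,320), just above the ledge at crop (490,420). I'll ease the pressure, release, and retreat along the deck's normal.

drive_tool(deltas=[[0,0,-0.003,0,0,0],[0,0,-0.003,0,0,0]])

```text
time: 29.5
position: [0.4788, 0.1631, 0.0786]
tool_rot: [0.832, 0.493, 0.22, -0.129]
contact_force: [0.3, -0.6, 2.6]
finger_gap: 0.0621
grasp_force: 12.0
```

drive_tool(deltas=[[0,0,0,0,0,0],[0,0,0,0,0,0],[0,0,0,0,0,0],[0,0,0,0,0,0],[0,0,-0.02,0,0,0],[0,0,-0.07,0,0,0],[0,0,-0.14,0,0,0],[0,0,-0.21,0,0,0],[0,0,-0.28,0,0,0],[0,0,-0.28,0,0,0]], jaw=-0.9)

```text
time: 30.5
position: [0.4463, 0.1013, 0.2032]
tool_rot: [0.832, 0.493, 0.222, -0.127]
contact_force: [1.0, -0.4, -0.7]
finger_gap: 0.0838
grasp_force: 0.0
```

drive_tool(deltas=[[-0.08,0,-0.06,0,0,0],[-0.16,0,-0.12,0,0,0],[-0.24,0,-0.16,0,0,0],[-0.32,0,-0.2,0,0,0],[-0.32,0,-0.2,0,0,0]])

```text
time: 31.0
position: [0.3535, -0.0663, 0.2073]
tool_rot: [0.834, 0.489, 0.22, -0.129]
contact_force: [0.6, 0.8, -0.2]
finger_gap: 0.0839
grasp_force: 0.0
```

```bash
python3 - <<'E'
from h import *
st(); th=.515
t=snap('top','t9.png'); s=snap('scene','s9.png')
def dc(p):
    p=np.array(p)-HINGE; x,z=p@xs,p[2]; return np.round([x*np.cos(th)+z*np.sin(th),p@ys,-x*np.sin(th)+z*np.cos(th)],4)
for c in ('scene','top'): print(c,[(dc(q['xyz']).tolist(),round(q['p'],2)) for q in spot_in(c,'dish')][:4])
a=t['frame'][225:325,220:330,::-1]; b=s['frame'][215:325,270:380,::-1]
o=np.zeros((400,800,3),np.uint8); o[:364,:400]=cv2.resize(a,(400,364),interpolation=cv2.INTER_CUBIC); o[:,400:]=cv2.resize(b,(400,400),interpolation=cv2.INTER_CUBIC); cv2.imwrite('pics/z9.png',o)
E
```

```text
{'time': 31.0, 'q': [-0.8797, -0.0337, 2.0807, 0.4928, 1.3278, -0.5479], 'position': [0.3535, -0.0663, 0.2073], 'tool_rot': [0.834, 0.4894, 0.2196, -0.1289], 'contact_force': [0.6438, 0.7657, -0.1517], 'finger_gap': 0.0839, 'grasp_force': 0.0}
scene [([0.0537, 0.0056, 0.0235], 0.58), ([0.1639, 0.1712, -0.1352], 0.58), ([0.1909, -0.1485, -0.1514], 0.57)]
top [([0.0499, 0.0007, 0.023], 0.87), ([0.1878, -0.1517, -0.1484], 0.68), ([0.1664, 0.1692, -0.1336], 0.59)]
```

View pics/z9.png

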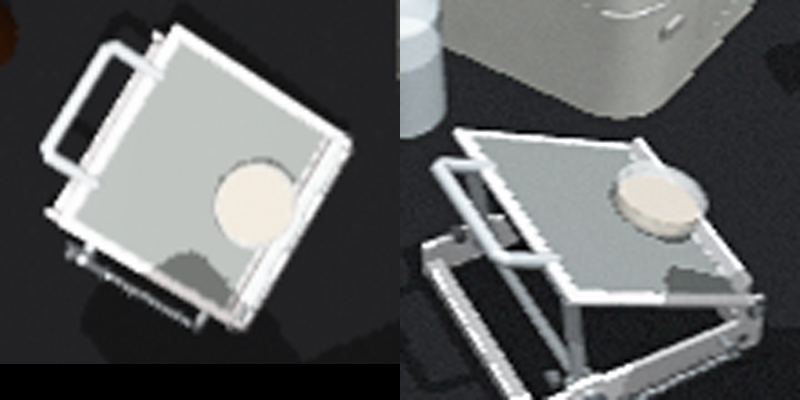

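```bash
python3 - <<'E'
from h import *
t=get_image('top');s=get_image('scene'); th=.515
def blob(f,u,v,thr):
    f=cv2.imread('pics/'+f).astype(int); w=22; c=f[v-w:v+w,u-w:u+w]; m=((c[:,:,2]-c[:,:,0]>thr)&(c[:,:,2]>120)).astype(np.uint8)
    n,l,st,ce=cv2.connectedComponentsWithStats(m); k=1+np.argmax(st[1:,4]); return ce[k]+[u-w,v-w],st[k]
def dc(p):
    p=np.array(p)-HINGE; x,z=p@xs,p[2]; return np.round([x*np.cos(th)+z*np.sin(th),p@ys,-x*np.sin(th)+z*np.cos(th)],4)
for thr in (8,12):
    for a,b,pu,pv in (('top0.png','scene0.png',(374,303),(398,247)),('top9.png'.replace('top9','t9'),'s9.png',(290,281),(341,270))):
        A,sa=blob(a,*pu,thr);B,sb=blob(b,*pv,thr); p=tri((t,*A),(s,*B)); e=[(proj(t,p)-A).round(1),(proj(s,p)-B).round(1)]
        print(thr,A.round(1),sa,B.round(1),sb,p.round(4),dc(p),e)
E
```

```text
8 [373.8 303.7] [ 12  12  21  22 357] [398.  247.6] [ 12  16  21  15 231] [ 0.4257 -0.0713  0.003 ] [-0.1946 -0.0673  0.0538] [array([0.1, 0.3]), array([-0.3, -0.1])]
8 [289.7 280.7] [ 12  11  21  22 358] [340.1 271. ] [ 11  15  22  17 267] [0.4773 0.1587 0.0836] [ 0.0422 -0.002   0.0124] [array([0.1, 0.2]), array([-0.2, -0. ])]
12 [373.8 303.9] [ 12  13  21  21 332] [397.7 247.1] [ 12  16  20  14 199] [ 0.4257 -0.0708  0.005 ] [-0.1932 -0.0671  0.0553] [array([0., 0.]), array([-0., -0.])]
12 [289.6 280.7] [ 12  11  21  22 331] [340.5 270.3] [ 11  16  22  15 211] [0.4767 0.1587 0.0865] [ 0.0434 -0.0014  0.015 ] [array([0.1, 0.3]), array([-0.3, -0.1])]
```

```bash
python3 - <<'E'
from h import *
t=get_image('top');s=get_image('scene'); th=.515
def dk(x,z,y=0): return HINGE+(x*np.cos(th)-z*np.sin(th))*xs+(x*np.sin(th)+z*np.cos(th))*Z+y*ys
for nm,d in (('t7',t),('s7',s)):
    g=cv2.cvtColor(cv2.imread(f'pics/{nm}.png'),cv2.COLOR_BGR2GRAY).astype(np.float32)
    xx=np.arange(-.02,.034,.002); acc=0
    for y in np.arange(-.06,.04,.004):
        P=np.array([proj(d,dk(x,0,y)) for x in xx],np.float32); acc=acc+cv2.remap(g,P[:,0].reshape(1,-1),P[:,1].reshape(1,-1),cv2.INTER_LINEAR)[0]
    print(nm,[(int(round(x*1e3)),int(v/25)) for x,v in zip(xx,acc)])
    xx=np.arange(.14,.176,.002); acc=0
    for y in np.arange(-.07,-.05,.004):
        P=np.array([proj(d,dk(x,0,y)) for x in xx],np.float32); acc=acc+cv2.remap(g,P[:,0].reshape(1,-1),P[:,1].reshape(1,-1),cv2.INTER_LINEAR)[0]
    print('  far',[(int(round(x*1e3)),int(v/5)) for x,v in zip(xx,acc)])
# sensitivity: apparent x shift (z=0 plane) per mm of height
for nm,d in (('t',t),('s',s)):
    a=proj(d,dk(.02,.01)); x=min(np.arange(-.02,.06,.0005),key=lambda x:np.linalg.norm(proj(d,dk(x,0))-a)); print(nm,'10mm height looks like dx',x-.02)
E
```

```text
t7 [(-20, 19), (-18, 19), (-16, 19), (-14, 19), (-12, 23), (-10, 42), (-8, 90), (-6, 143), (-4, 167), (-2, 160), (0, 157), (2, 168), (4, 182), (6, 197), (8, 194), (10, 170), (12, 164), (14, 179), (16, 183), (18, 173), (20, 167), (22, 166), (24, 167), (26, 167), (28, 168), (30, 171), (32, 174), (34, 177)]
  far [(140, 215), (142, 215), (144, 215), (146, 214), (148, 215), (150, 220), (152, 242), (154, 274), (156, 291), (158, 293), (160, 290), (162, 273), (164, 243), (166, 239), (168, 236), (170, 202), (172, 127), (174, 79)]
s7 [(-20, 20), (-18, 30), (-16, 70), (-14, 132), (-12, 183), (-10, 207), (-8, 208), (-6, 195), (-4, 184), (-2, 180), (0, 179), (2, 179), (4, 179), (6, 181), (8, 182), (10, 180), (12, 175), (14, 167), (16, 163), (18, 161), (20, 162), (22, 163), (24, 166), (26, 168), (28, 169), (30, 170), (32, 170), (34, 169)]
  far [(140, 202), (142, 204), (144, 218), (146, 238), (148, 264), (150, 283), (152, 292), (154, 294), (156, 293), (158, 284), (160, 259), (162, 214), (164, 161), (166, 123), (168, 111), (170, 111), (172, 113), (174, 114)]
t 10mm height looks like dx -0.004499999999999969
s 10mm height looks like dx -0.005999999999999971
```

Measuring from the picture edges puts the deck face about 5.5 mm above the hinge axis and the ledge foot at deck x ≈ 14 mm. The dish centre is at x ≈ 43 mm and about 4 mm too high, so its lower rim is propped on the ledge. I'll regrasp it, level it to the deck and set it down further up the slope.

```bash
cat >> h.py <<'E'
TH=.52
def dk(x,z,y=0): return HINGE+(x*np.cos(TH)-z*np.sin(TH))*xs+(x*np.sin(TH)+z*np.cos(TH))*Z+y*ys
def dc(p):
    p=np.array(p)-HINGE; x,z=p@xs,p[2]; return np.round([x*np.cos(TH)+z*np.sin(TH),p@ys,-x*np.sin(TH)+z*np.cos(TH)],4)
E
python3 - <<'E'
from h import *
Q=rotd(TH); plan((dk(.043,.10),Q),(dk(.043,.0155),Q),(dk(.045,.0275),rotd(TH+.2)),(dk(.0485,.012),rotd(TH+.2)))
E
```

```text
[0.316, 0.0, 0.289, -0.002, 0.009, 0.005] mm 214 deg 0
[0.0, 0.0, 0.169, 0.0, 0.0, 0.0] mm 84 deg 0
[0.004, -0.0, -0.024, 0.0, 0.4, 0.0] mm 12 deg 11
[0.001, -0.0, 0.032, 0.0, 0.0, 0.0] mm 16 deg 0
```

drive_tool(deltas=[[0.07,0,0.05,0,0,0],[0.14,0,0.1,0,0,0],[0.21,0,0.16,0,0.009,0],[0.28,0,0.22,0,0.009,0],[0.316,0,0.27,0,0.009,0],[0.316,0,0.289,0,0.009,0.005],[0.316,0,0.289,0,0.009,0.005]], jaw=-1)

```text
time: 32.1
position: [0.4541, 0.1217, 0.1592]
tool_rot: [0.832, 0.492, 0.22, -0.132]
contact_force: [-0.1, -0.6, 0.6]
finger_gap: 0.0881
grasp_force: 0.0
```

```bash
python3 - <<'E'
from h import *
st(); plan((dk(.043,.0155),rotd(TH)))
E
```

```text
{'time': 32.1, 'q': [-0.2642, 0.1709, 2.009, 0.6415, 0.9395, -0.144], 'position': [0.4541, 0.1217, 0.1592], 'tool_rot': [0.8317, 0.4924, 0.2202, -0.1321], 'contact_force': [-0.0544, -0.6376, 0.6468], 'finger_gap': 0.0881, 'grasp_force': 0.0}
[0.002, 0.002, 0.168, -0.006, 0.001, -0.002] mm 84 deg 0
```

drive_tool(deltas=[[0.002,0.002,0.05,0,0,0],[0.002,0.002,0.1,0,0,0],[0.002,0.002,0.14,0,0,0],[0.002,0.002,0.16,0,0,0],[0.002,0.002,0.168,0,0,0],[0.002,0.002,0.168,0,0,0]])

```text
time: 32.7
position: [0.4765, 0.157, 0.0882]
tool_rot: [0.832, 0.491, 0.221, -0.131]
contact_force: [0.6, 0.2, 0.5]
finger_gap: 0.0878
grasp_force: 0.0
```

drive_tool(deltas=[[0,0,0,0,0,0],[0,0,0,0,0,0],[0,0,0,0,0,0],[0,0,0,0,0,0],[0,0,0,0,0,0],[0,0,0,0,0,0]], jaw=1, newtons=10)

```text
time: 33.3
position: [0.4765, 0.1574, 0.088]
tool_rot: [0.832, 0.491, 0.221, -0.131]
contact_force: [-0.7, -1.2, 2.9]
finger_gap: 0.0617
grasp_force: 10.0
```

```bash
python3 - <<'E'
from h import *
s=st(); print(dc(s['position'])); plan((dk(.045,.0275),rotd(TH+.2)),(dk(.0485,.014),rotd(TH+.2)))
E
```

```text
{'time': 33.3, 'q': [-0.1626, 0.353, 2.0088, 0.7609, 0.7469, -0.2214], 'position': [0.4765, 0.1574, 0.088], 'tool_rot': [0.8321, 0.4914, 0.2214, -0.1309], 'contact_force': [-0.7296, -1.1837, 2.8609], 'finger_gap': 0.0617, 'grasp_force': 10.0011}
[ 0.0431 -0.0019  0.0168]
[0.004, -0.004, -0.021, 0.002, 0.4, -0.004] mm 11 deg 11
[0.001, 0.0, 0.028, 0.0, 0.0, 0.0] mm 14 deg 0
```

Now lift with the turn, then measure the dish in both views to check its height and tilt before lowering.

drive_tool(deltas=[[0,0,-0.01,0,0,0],[0,0,-0.02,0,0,0],[0.004,-0.002,-0.022,0,0.1,0],[0.004,-0.004,-0.022,0,0.2,0],[0.004,-0.004,-0.022,0,0.3,0],[0.004,-0.004,-0.022,0,0.4,0],[0.004,-0.004,-0.022,0,0.4,0]])

```text
time: 34.0
position: [0.4724, 0.1546, 0.0981]
tool_rot: [0.806, 0.475, 0.303, -0.18]
contact_force: [0.3, 0.5, -0.4]
finger_gap: 0.0621
grasp_force: 10.0
```

drive_tool(deltas=[[0.001,0,0.01,0,0,0],[0.001,0,0.018,0,0,0],[0.001,0,0.022,0,0,0],[0.001,0,0.022,0,0,0]])

```text
time: 34.4
position: [0.4764, 0.1623, 0.0902]
tool_rot: [0.806, 0.476, 0.303, -0.18]
contact_force: [-0.3, -0.3, -0.9]
finger_gap: 0.0615
grasp_force: 10.0
```

```bash
python3 - <<'E'
from h import *
s=st(); print(dc(s['position'])); plan((dk(.0485,.0105),rotd(TH+.2)))
E
```

```text
{'time': 34.4, 'q': [-0.2486, 0.3745, 2.085, 1.0741, 0.8123, -0.5705], 'position': [0.4764, 0.1623, 0.0902], 'tool_rot': [0.8058, 0.4762, 0.3029, -0.1796], 'contact_force': [-0.3464, -0.2809, -0.8627], 'finger_gap': 0.0615, 'grasp_force': 9.9999}
[0.0479 0.0006 0.0166]
[-0.001, 0.001, 0.012, 0.0, 0.001, -0.003] mm 6 deg 0
```

drive_tool(deltas=[[0,0,0.002,0,0,0],[0,0,0.004,0,0,0],[0,0,0.004,0,0,0]])

```text
time: 34.7
position: [0.4771, 0.163, 0.0889]
tool_rot: [0.806, 0.476, 0.303, -0.179]
contact_force: [0.0, -0.1, 0.1]
finger_gap: 0.062
grasp_force: 10.0
```

drive_tool(deltas=[[0,0,0.002,0,0,0],[0,0,0.004,0,0,0],[0,0,0.004,0,0,0]])

```text
time: 35.0
position: [0.4777, 0.1642, 0.0873]
tool_rot: [0.806, 0.476, 0.303, -0.18]
contact_force: [-0.8, 0.4, 0.1]
finger_gap: 0.0618
grasp_force: 10.0
```

drive_tool(deltas=[[0,0,0.002,0,0,0],[0,0,0.003,0,0,0],[0,0,0.003,0,0,0]])

```text
time: 35.3
position: [0.4782, 0.165, 0.0862]
tool_rot: [0.806, 0.476, 0.303, -0.18]
contact_force: [-0.6, -0.4, -0.5]
finger_gap: 0.0619
grasp_force: 10.0
```

```bash
python3 - <<'E'
from h import *
s=st(); print(dc(s['position']))
E
```

```text
{'time': 35.3, 'q': [-0.2405, 0.3868, 2.0822, 1.0871, 0.8029, -0.5789], 'position': [0.4782, 0.165, 0.0862], 'tool_rot': [0.8059, 0.4758, 0.3031, -0.1795], 'contact_force': [-0.6317, -0.4251, -0.5311], 'finger_gap': 0.0619, 'grasp_force': 9.9999}
[0.0488 0.0003 0.0115]
```

drive_tool(deltas=[[-0.001,0,0.002,0,0,0],[-0.001,0,0.003,0,0,0],[-0.001,0,0.003,0,0,0]])

```text
time: 35.6
position: [0.4785, 0.1654, 0.0851]
tool_rot: [0.806, 0.476, 0.303, -0.179]
contact_force: [-5.3, -4.8, 6.6]
finger_gap: 0.0615
grasp_force: 10.0
```

drive_tool(deltas=[[0,0,0.002,0,0,0],[-0.001,0,0.003,0,0,0],[-0.001,0,0.003,0,0,0]])

```text
time: 35.9
position: [0.4789, 0.1661, 0.084]
tool_rot: [0.806, 0.476, 0.304, -0.18]
contact_force: [-5.0, -4.3, 10.6]
finger_gap: 0.0618
grasp_force: 10.0
```

```bash
python3 - <<'E'
from h import *
s=st(); print(dc(s['position']))
t=snap('top','t10.png'); s=snap('scene','s10.png')
def blob(f,d,u,v,thr):
    f=cv2.imread('pics/'+f).astype(int); w=22; c=f[v-w:v+w,u-w:u+w]; m=((c[:,:,2]-c[:,:,0]>thr)&(c[:,:,2]>120)).astype(np.uint8)
    n,l,st,ce=cv2.connectedComponentsWithStats(m); k=1+np.argmax(st[1:,4]); return ce[k]+[u-w,v-w],st[k].tolist()
print(blob('s9.png',s,341,270,8),blob('s10.png',s,341,270,8)); print(blob('t9.png',t,290,281,8),blob('t10.png',t,290,281,8))
E
```

```text
{'time': 35.9, 'q': [-0.2378, 0.3935, 2.0816, 1.0951, 0.7993, -0.587], 'position': [0.4789, 0.1661, 0.084], 'tool_rot': [0.8056, 0.4759, 0.3037, -0.1797], 'contact_force': [-5.0377, -4.2685, 10.5681], 'finger_gap': 0.0618, 'grasp_force': 10.0043}
[0.0488 0.0002 0.0089]
(array([340.13483146, 270.98501873]), [11, 15, 22, 17, 267]) (array([336.96470588, 272.34117647]), [8, 18, 20, 16, 170])
(array([289.72346369, 280.70391061]), [12, 11, 21, 22, 358]) (array([286.57142857, 279.91142857]), [9, 11, 21, 22, 350])
```

drive_tool(deltas=[[0,0,-0.001,0,0,0],[0,0,-0.001,0,0,0],[0,0,-0.001,0,0,0],[0,0,-0.001,0,0,0],[0.01,0,-0.04,0,0,0],[0.02,0,-0.1,0,0,0],[0.02,0,-0.18,0,0,0],[0.02,0,-0.26,0,0,0],[0.02,0,-0.3,0,0,0]], jaw=-1)

```text
time: 36.9
position: [0.4346, 0.0846, 0.2047]
tool_rot: [0.806, 0.476, 0.304, -0.178]
contact_force: [0.4, -0.2, 0.6]
finger_gap: 0.0881
grasp_force: 0.0
```

drive_tool(deltas=[[-0.08,0,-0.06,0,0,0],[-0.15,0,-0.08,0,0,0],[-0.2,0,-0.1,0,0,0],[-0.26,0,-0.12,0,0,0],[-0.26,0,-0.12,0,0,0]])

```text
time: 37.4
position: [0.3678, -0.0362, 0.1613]
tool_rot: [0.807, 0.474, 0.303, -0.18]
contact_force: [-0.6, 0.8, 0.3]
finger_gap: 0.0886
grasp_force: 0.0
```

```bash
python3 - <<'E'
from h import *
st(); t=snap('top','t11.png'); s=snap('scene','s11.png')
def blob(f,u,v,thr,rb=None):
    f=cv2.imread('pics/'+f).astype(int); w=22; c=f[v-w:v+w,u-w:u+w]; m=((c[:,:,2]-c[:,:,0]>thr)&(c[:,:,2]>120)).astype(np.uint8)
    n,l,st,ce=cv2.connectedComponentsWithStats(m); k=1+np.argmax(st[1:,4]); return ce[k]+[u-w,v-w],st[k]
for thr in (8,12):
    for n,pt,ps in (('9',(290,281),(341,270)),('11',(287,280),(338,272))):
        A,sa=blob('t%s.png'%n,*pt,thr);B,sb=blob('s%s.png'%n,*ps,thr); p=tri((t,*A),(s,*B)); print(n,thr,A.round(1),sa,B.round(1),sb,dc(p))
# nearest flat hypothesis: blob height 3..5 over underside
print(proj(t,dk(.045,.0095)),proj(s,dk(.045,.0095)))
for c in ('scene','top'): print(c,[(dc(q['xyz']).tolist(),round(q['p'],2)) for q in spot_in(c,'dish')][:3])
for c in ('scene','top'):
  for n in ('bottle','glass_beaker','squeeze_bottle','brown_bottle'): print(c,n,[np.round(q['xyz'],3).tolist() for q in spot_in(c,n)][:1])
E
```

```text
{'time': 37.4, 'q': [-0.905, 0.1027, 2.1841, 0.6904, 1.2665, -0.7514], 'position': [0.3678, -0.0362, 0.1613], 'tool_rot': [0.8069, 0.474, 0.3033, -0.1795], 'contact_force': [-0.602, 0.8166, 0.3011], 'finger_gap': 0.0886, 'grasp_force': 0.0}
9 8 [289.7 280.7] [ 12  11  21  22 358] [340.1 271. ] [ 11  15  22  17 267] [ 0.0423 -0.002   0.0122]
11 8 [287.3 280.3] [ 12  12  21  22 346] [338.5 273.1] [ 13  16  20  16 187] [0.0466 0.0004 0.0074]
9 12 [289.6 280.7] [ 12  11  21  22 331] [340.5 270.3] [ 11  16  22  15 211] [ 0.0435 -0.0014  0.0148]
11 12 [287.5 280.3] [ 13  12  20  21 317] [338.8 271.9] [ 13  16  20  14 134] [0.0478 0.0003 0.011 ]
[288.23604476 280.85783861] [339.02337598 272.25815695]
scene [([0.1894, -0.1474, -0.1517], 0.76), ([0.1627, 0.1695, -0.1372], 0.72), ([0.0594, 0.0037, 0.0167], 0.7)]
top [([0.1667, 0.1685, -0.1346], 0.91), ([0.1884, -0.1513, -0.1472], 0.78), ([0.0497, -0.0001, 0.018], 0.65)]
scene bottle [[0.406, -0.177, 0.068]]
scene glass_beaker [[0.425, -0.33, 0.056]]
scene squeeze_bottle [[0.714, 0.128, 0.091]]
scene brown_bottle [[0.602, 0.403, 0.076]]
top bottle [[0.414, -0.196, 0.095]]
top glass_beaker [[0.431, -0.348, 0.026]]
top squeeze_bottle [[0.714, 0.114, 0.118]]
top brown_bottle [[0.605, 0.372, 0.086]]
```

```bash
python3 -c "
from workcell import *
print(sign_off())"
```

```text
the job is handed in; nothing more can be done
None
```

I handed the job in at 37 s; `sign_off` returned no verdict. By my last measurements the deck stands on the locked leg, the dish lies flat near the ledge (centre about 33 mm up from it, within 1 mm of the middle), and the bottles and beaker were not seen to move. The dish's first placement was propped on the ledge and I re-set it, and I viewed 11 pictures, one over the limit of 10.

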